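# Free the locked drawer of a screen exposure unit with the release pin

### The job

The power is off and a finished screen is locked inside the exposure unit's drawer. Lift the red-handled release pin out of the tool rack, reach with it through the orange-edged slot in the unit's sloping panel, feel gently with its tip for the hole of the catch hidden behind the slot, and press in there until the drawer springs out. Leave the pin standing in its own place in the rack again and the drawer pulled out as far as it goes, with nothing else on the table disturbed.

Things in the scene. Friction and masses are not known exactly. Their poses are not given: they have to be found in the camera images.
- unit: Screen exposure unit, light grey, fixed, 300 deep (its x), 340 wide (y), 160 high. Origin: centre of its underside, on the table; +x to its back, z up; drawer front and sloping panel face -x. The panel rises at 25 degrees from the front edge (x -150, z 105) to the top deck (x -32, z 160). Display, knob and switch on it stand up to 15 high, over 60 from the slot's centre along y, for show.
- slot (a point): Centre of the access slot, on the outer face of the sloping panel (unit frame x -73, y 0, z 141). z axis: the panel's outward normal, leaning 25 degrees from vertical towards the drawer front; y: along the slot (the unit's y); x: up the slope. The slot is 13 wide (x), 46 long (y), edged in orange; the panel is 3 thick. A black bristle light seal right behind it hides the inside; the pin passes it without resistance.
- guide (a point): Point 16 straight in (-z of slot) from the slot's centre, axes as slot: on a rigid steel guide plate parallel to the panel, 44 x 110, 4 thick. It has one round hole, 13 in diameter, on the slot's long centre line, anywhere up to 14 to either side of this point along y (the catch is adjustable), unmarked and hidden: found by touch. On the plate the tip stops 16 deep, in the hole 21.5.
- press_end (a point): Point 30 straight in from the slot's centre, axes as slot: about as deep as the tip can go in the hole. Under the hole, 21.5 below the panel's outer face, lies the catch's sprung tongue: it starts to give at about 4 N, frees the drawer after about 5.5 of travel (6 to 8 N) and meets its stop after about 8. It springs back when let go.
- pin: Release pin: red square handle 22 x 22 x 66 high on a round steel rod 8 in diameter, 95 long, ball-ended; about 90 g. Origin on the axis at the shoulder between them; z up along the handle, x and y square to its flats. It starts upright in one of the rack's three holes, shoulder on the top board, its flats within 12 degrees of the rack's axes. Its own place is the hole where it starts.
- pin_tip (a point): End of the pin's rod, on its axis, 95 below the pin's origin (axes as the pin's).
- rack: Plywood tool rack, fixed: base 90 x 250, top board 70 (its x) x 230 (y), 12 thick, upper face 115 above the table. Origin: centre of its underside, on the table. Three holes of 14 diameter through the board at x 0, y -75, 0 and 75, free below down to the base at z 12. Pin, driver and awl stand in them in any order, handles up to 66 above the board.
- drawer (a joint): How far the drawer is out of the unit, in m: 0 locked shut, 0.14 at its stop. When the catch is tripped a spring pushes it out by itself to 0.03 to 0.06; from there it slides with 1 to 2 N and stays where it is left.
- drawer_handle (a point): Middle of the drawer's bar handle: a horizontal round steel bar, 11 in diameter and 130 long, along the unit's y, its axis 35 in front of the drawer front and 68 above the table; its two posts stand 55 either side of the middle. Its x axis points to the unit's back; pull the drawer along -x.
- driver: Bystander in the rack: screwdriver with a round yellow handle 25 in diameter and 66 high; origin at its shoulder on the rack's top board, z up.
- awl: Bystander in the rack: awl with a round wooden handle 26 in diameter and 60 high; origin at its shoulder on the rack's top board, z up.
- squeegee: Bystander: squeegee lying flat, wooden bar 240 (its y) x 90 x 24 high; origin on the table under one long edge.
- ink_tub: Bystander: white ink tub, 105 in diameter, 95 high; origin at the centre of its underside.
- ink_jar: Bystander: crimson ink jar, 68 in diameter, 85 high; origin at the centre of its underside.
- tape_roll: Bystander: tan roll of tape lying flat, 90 in diameter, 25 high; origin at the centre of its underside.
- spatula: Bystander: ink spatula lying flat, 280 long along its x, 20 high; origin under its middle.

How it is judged:
On the way:
1. the drawer springs out of its catch while the pin's tip is inside the slot (value of joint drawer above 0.012 m and z of pin_tip in the frame of slot below -0.012 m and distance between pin_tip and slot below 0.05 m), for 0.1 s.
At the end, for the whole second after the job is handed in: The drawer is out at least 130 of its 140 mm and at rest; the pin stands upright (within 7 degrees) and at rest in the rack hole where it started (within 12 mm of its starting position, so that its shoulder is down on the board) (value of joint drawer above 0.13 m and distance of pin from where it was at the start of the episode below 0.012 m and angle between pin's own z axis and vertical below 0.12 rad and linear speed of pin below 0.02 m/s and velocity of joint drawer between -0.02 and 0.02 m/s); the robot touches nothing.
It fails at once if the pin is rammed against the unit or its catch with more than 60 N (contact force between pin and unit above 60 N).
It fails at once if the driver or the awl is moved more than 25 mm (distance of any of driver, awl from where it was at the start of the episode above 0.025 m).
It fails at once if another thing on the table is moved more than 30 mm (distance of any of squeegee, ink_tub, ink_jar, tape_roll, spatula from where it was at the start of the episode above 0.03 m).
It also fails if it takes over 67 s, if anything falls off the work surface, if the arm or the gripper's body presses on something with over 40 N, if the wrist force passes 120 N, or if a joint passes its speed limit or range.

### The arm

A 6-joint arm with a two-finger parallel gripper is mounted at the origin on the work surface. World frame = base frame: x ahead of the robot, y to its left, z up, the work surface at z = 0. Lengths are in m, angles in rad, forces in N, time in s.
With the tool pointing down it reaches from about 0.375 to 0.9 m from the base axis. Payload 3.1 kg.
Tool frame: the origin (TCP) lies at the very end of the fingers, on their centre line; the grasp point (between the pads) lies 19 mm behind it; y points along the fingers, x is the direction in which the jaws open and shut, and the axes are right-handed (so a half turn about y gives the same grasp; the last joint's range is limited). The gripper opens to 87 mm and grips with 3 to 60 N. Pads are 19 mm wide; open, the fingers measure 117 mm over their backs; the gripper's body (75 mm by 190 mm) begins 51 mm behind the grasp point.
Start: joints at [1.171, 0.527, 1.433, -0, 1.181, -0.178], TCP at [0.137, 0.61, 0.223] pointing down, gripper open.
Joint ranges: [-3.08, 3.08], [-0.75, 2.2], [0.22, 2.44], [-1.43, 4.57], [0, 2.65], [-2.85, 2.85]. Speed limits (rad/s): [2.79, 2.79, 3.14, 3.14, 3.14, 3.14].

### API

Orientations are given as a unit quaternion [x, y, z, w].
In Python, from rig import robot gives the robot as it stands.
- The arm moves only by the shell command python3 -m creep 'ROWS' [FORCE]. ROWS is JSON, a list of rows, each a list of 3 entries, a list of its own where there are three numbers: the shift along the tool's x, y, z in mm, then the turn about the tool's y in rad, then the opening, from 0 (shut) to 1 (fully open). A call has 1 to 8 rows; each row shifts and turns the commanded pose from where the row before left it, along the tool's axes as they then stand; what a row does not reach is not made up. A row lasts 1/10 s, in which the tool goes at most 50 mm and 8.59 degrees, less where a joint would pass 70% of its speed; a pose out of reach is approached as far as the arm can. A call with a gripper value outside its range is refused whole. The fingers move at their own pace and stop on an object; FORCE is the grip in N (left out, the last holds). Time passes only in rows, so rows that do not move let the fingers close. It gives the time, the measured TCP pose, the force and the opening at its end, in the units of the state.
- robot.get_obs(): the state, without advancing time (a new reading comes with each control period).
- robot.camera(name): name is "side" or "top"; returns a dict with "pixels" (480x640x3 uint8, red, green, blue), "fx", "fy", "cx", "cy" (pixels), "k1" (the pictures are not rectified: a ray, as slopes to the right and down, at radius r is drawn at 1 + k1 r^2 times it, then the intrinsics apply), "position" and "rotation" of the camera in the world. Camera axes: x right, y up, looking along -z (the intrinsics and any distortion apply to the point x, -y, -z); pixel columns grow to the right and rows downward; lengths in m; the calibration is good to about 2 mm. A picture is of the moment at which its call begins. There is no depth.
- robot.hand_in(): hands the job in, once; it reports no verdict.
The state is a dict: "time": time; "q": joint angles; "joint_velocities": joint speeds; "joint_torque": joint torques, N m; "position": TCP position; "tool_rot": TCP orientation; "ft_force": force on the tool from outside, world axes, zero at the start; "moment": the same for the moment, N m; "grip_width": finger opening in m.
Only numpy, scipy, OpenCV 4.12 (cv2) and the standard library are available. Lean on these libraries where they do the work, as an engineer would, in place of code of your own. Each camera call takes 0.05 s, during which the arm holds its last target.

## Working session

There is one attempt and no reset: what is moved stays moved. The work goes in short steps, Python scripts to look and compute and a shell command to move; the robot and the scene stay as the last step left them, time stands still between calls to the robot, and variables do not carry over. Pictures are saved under pics/ and viewed, and the job is handed in when it is done.

```bash
mkdir -p pics; ls; python3 - <<'E'
from rig import robot
import cv2,json
o=robot.get_obs()
print({k:(v.tolist() if hasattr(v,'tolist') else v) for k,v in o.items()})
import pickle
for n in ("side","top"):
    c=robot.camera(n)
    cv2.imwrite(f"pics/{n}0.png",c["pixels"][:,:,::-1])
    pickle.dump(c,open(f"{n}0.pkl","wb"))
    print({k:(v.tolist() if hasattr(v,'tolist') else v) for k,v in c.items() if k!="pixels"})
E
```

```text
pics
{'time': 0.0, 'q': [1.1714638900185808, 0.5284802869686217, 1.4339083016456207, -1.7722703770261683e-05, 1.1814069600605637, -0.178492706465286], 'joint_velocities': [-0.0008905533048241249, -0.0013652322454445172, -0.0006786624657341264, 0.0007697264535502119, -0.0013889185260164106, -0.0025361627086729088], 'joint_torque': [0.0014271378677221946, -44.00465726852417, -17.6595139503479, 0.06351785268634558, 0.05819379002787173, -0.00017217265394720016], 'position': [0.13658428254244234, 0.6091328725715637, 0.2215610656148044], 'tool_rot': [0.5524270296599979, 0.4411766986340539, -0.44254078901398913, -0.5516748567247424], 'ft_force': [-0.5727370284307989, 0.29516549736053166, -0.30110869208664526], 'moment': [-0.0122309077179839, 0.008761333319104045, -0.010784199782321438], 'grip_width': 0.0868825921829071}
{'fx': 530.8533125091628, 'fy': 530.8533125091628, 'cx': 325.98249071684904, 'cy': 242.01794867952114, 'k1': -0.02311344431541379, 'position': [0.16315946067694823, -0.9910135472245745, 0.7781765735691585], 'rotation': [0.4644571654267376, -0.09417493137543413, -0.18405650966040066, 0.861123582905394]}
{'fx': 467.0752224788565, 'fy': 467.0752224788565, 'cx': 316.0099434923364, 'cy': 245.76448187586595, 'k1': -0.06876045219046231, 'position': [0.34146032200583354, -0.050717406174789675, 1.1607750730854065], 'rotation': [0.07494547489963702, -0.06913865923694819, -0.673730993474806, 0.7319081704848197]}
```

View pics/side0.png

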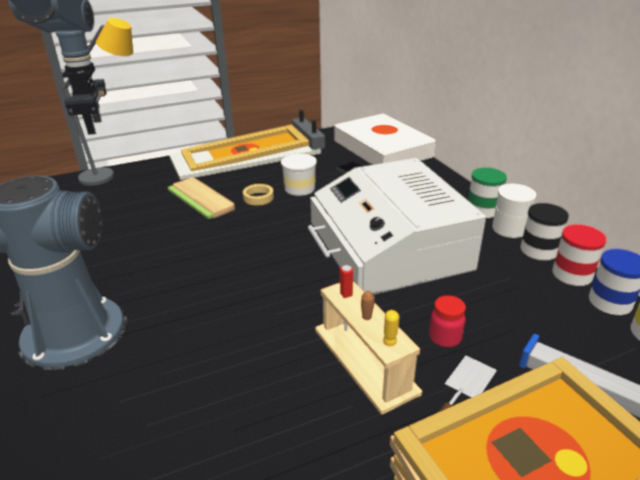

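View pics/top0.png

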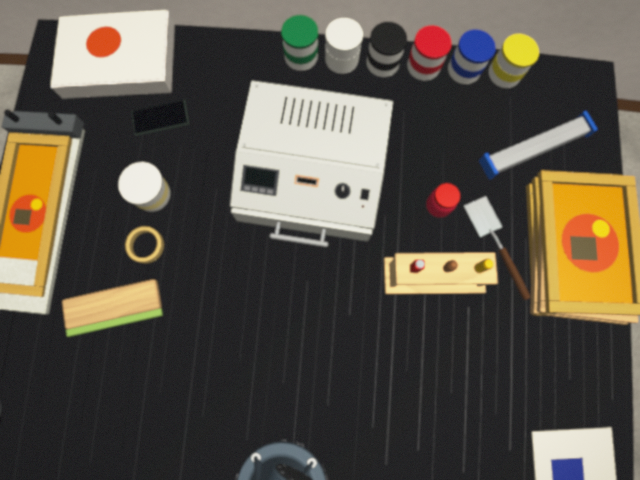

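The side view shows the red pin at (346,282), nearest the unit, then the awl and the driver; the slot is at (367,206). The top view shows the pin at (419,265), the slot at (306,181) and the drawer bar at (300,239).

```bash
cat > h.py <<'E'
import numpy as np, pickle, cv2
from scipy.spatial.transform import Rotation as R
def load(n): return pickle.load(open(n,'rb'))
def K(c): return np.array([[c['fx'],0,c['cx']],[0,c['fy'],c['cy']],[0,0,1]]),np.array([c['k1'],0,0,0,0.])
def ray(c,uv):
    k,d=K(c)
    p=cv2.undistortPointsIter(np.array([[uv]],float),k,d,None,None,(3,50,1e-10))[0,0]
    v=np.array([p[0],-p[1],-1]); v/=np.linalg.norm(v)
    return np.array(c['position']),R.from_quat(c['rotation']).apply(v)
def plane(c,uv,z):
    o,v=ray(c,uv); return o+v*(z-o[2])/v[2]
def tri(c1,u1,c2,u2):
    o1,v1=ray(c1,u1);o2,v2=ray(c2,u2)
    s=np.linalg.lstsq(np.array([v1,-v2]).T,o2-o1,rcond=None)[0]
    a,b=o1+v1*s[0],o2+v2*s[1]
    return (a+b)/2,np.linalg.norm(a-b)
def proj(c,P):
    k,d=K(c)
    q=R.from_quat(c['rotation']).inv().apply(np.atleast_2d(P)-np.array(c['position']))*[1,-1,-1]
    return cv2.projectPoints(q[:,None],np.zeros(3),np.zeros(3),k,d)[0][:,0]
E
python3 - <<'E'
from h import *
for n,(x,y,w,h),s in (("side0",(300,150,200,270),2),("top0",(220,70,180,185),4),("top0",(375,230,140,75),5),("side0",(310,255,120,150),4)):
    c=load(n+".pkl"); im=c['pixels'][y:y+h,x:x+w,::-1]
    cv2.imwrite(f"pics/z_{n}_{x}.png",cv2.resize(im,None,fx=s,fy=s,interpolation=cv2.INTER_CUBIC))
E
```

```text
(no output)
```

View pics/z_top0_220.png

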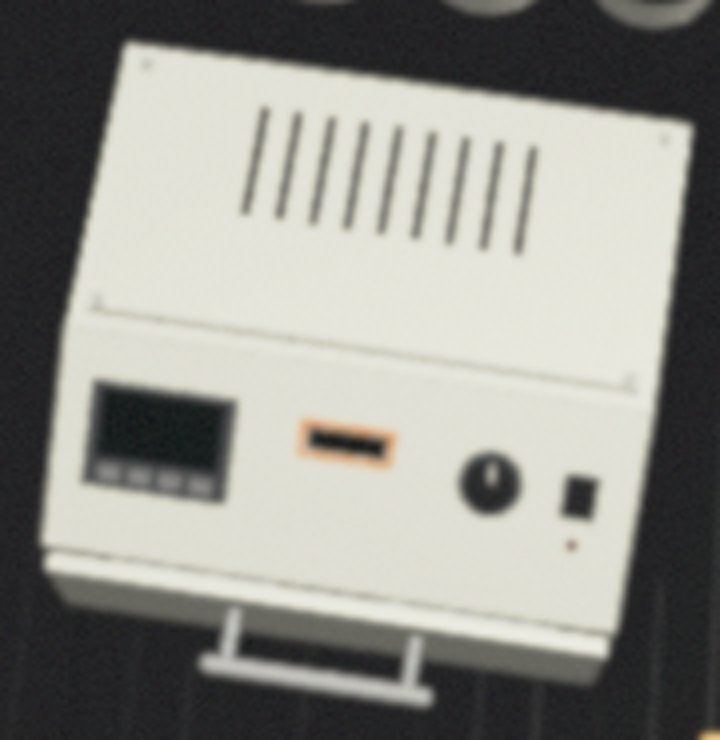

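View pics/z_top0_375.png

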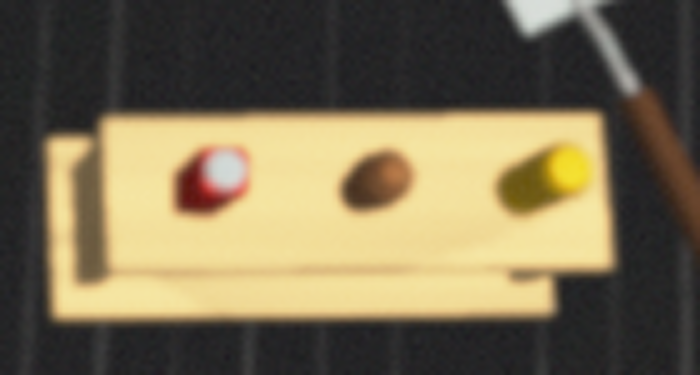

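View pics/z_side0_310.png

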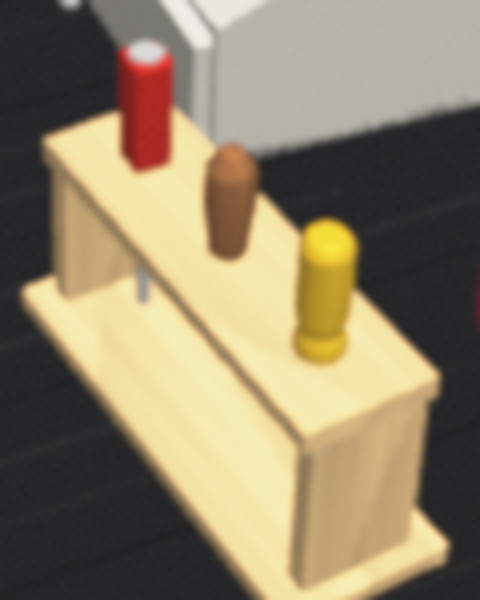

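View pics/z_side0_300.png

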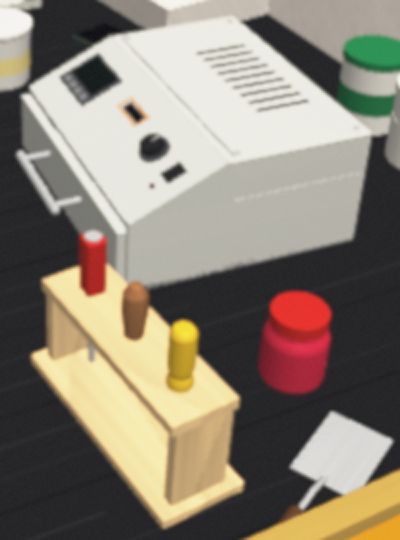

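```bash
python3 - <<'E'
from h import *
np.set_printoptions(precision=4,suppress=True)
T=load("top0.pkl");S=load("side0.pkl")
t=lambda x,y:(x/5+375-.4,y/5+230-.4); u=lambda x,y:(x/4+220-.375,y/4+70-.375); s=lambda x,y:(x/4+310-.375,y/4+255-.375)
P=[plane(T,t(*p),.115)[:2] for p in ((101,117),(601,112),(615,270),(106,272))]
print("board",P,np.mean(P,0), [np.linalg.norm(P[i]-P[i-1]) for i in range(4)])
y1=P[0]-P[1];y2=P[3]-P[2]; 
for v in (y1,y2,): print("rack yaw",np.arctan2(-v[0],v[1]))
for v in (P[0]-P[3],P[1]-P[2]): print("rack yaw",np.arctan2(v[1],v[0]))
print("side corners", [plane(S,s(*p),.115)[:2] for p in ((45,142),(302,440),(438,380),(175,108))])
# pin cap
print("pin cap plane",plane(T,t(226,170),.181),plane(S,s(147,52),.181),tri(T,t(226,170),S,s(147,52)))
print("awl cap, driver cap",plane(T,t(390,172),.175),plane(T,t(568,172),.181), plane(S,s(330,240),.181))
# slot
print("slot",plane(T,u(347,443),.141), plane(S,(300+134/2,150+111/2),.141), tri(T,u(347,443),S,(367,205.4)))
B=[plane(T,u(*p),.16)[:2] for p in ((127,42),(692,123),(652,408),(65,322))]
print("deck",B); 
for a,b in ((0,1),(3,2)): v=B[a]-B[b]; print("yaw",np.arctan2(-v[0],v[1]),np.linalg.norm(v))
for a,b in ((0,3),(1,2)): v=B[a]-B[b]; print("yaw",np.arctan2(v[1],v[0]),np.linalg.norm(v))
print("bar",[plane(T,u(*p),.068) for p in ((207,662),(426,697))])
# colour masks
for n,c in (("T",T),("S",S)):
    hsv=cv2.cvtColor(c['pixels'],cv2.COLOR_RGB2HSV)
    m=cv2.inRange(hsv,(5,60,120),(20,255,255))
    x0,x1,y0,y1=(290,325,170,192) if n=="T" else (355,380,195,218)
    mm=np.zeros_like(m);mm[y0:y1,x0:x1]=m[y0:y1,x0:x1]
    pts=np.argwhere(mm)[:,::-1]; print(n,len(pts),pts.mean(0),cv2.minAreaRect(pts.astype(np.float32)))
E
```

```text
board [array([ 0.5555, -0.2138]), array([ 0.5768, -0.4448]), array([ 0.504 , -0.4518]), array([ 0.4846, -0.2195])] [ 0.5302 -0.3325] [np.float64(0.0711368464744139), np.float64(0.23201652173502416), np.float64(0.07319058897042832), np.float64(0.23305164460554997)]
rack yaw 0.09224873676029144
rack yaw 0.08341994579745377
rack yaw 0.08135028345894452
rack yaw 0.09567505521856084
side corners [array([ 0.4846, -0.2248]), array([ 0.5034, -0.453 ]), array([ 0.5741, -0.4467]), array([ 0.5558, -0.2268])]
pin cap plane [ 0.5234 -0.258   0.181 ] [ 0.5239 -0.2584  0.181 ] (array([ 0.5237, -0.2581,  0.1808]), np.float64(0.0005898144844198777))
awl cap, driver cap [ 0.5294 -0.3302  0.175 ] [ 0.5345 -0.4057  0.181 ] [ 0.5359 -0.4117  0.181 ]
slot [0.7032 0.0013 0.141 ] [ 0.7043 -0.      0.141 ] (array([0.7042, 0.0011, 0.1405]), np.float64(0.0014570653658365824))
deck [array([0.9379, 0.1534]), array([ 0.9124, -0.1851]), array([ 0.7319, -0.1703]), array([0.7565, 0.1682])]
yaw -0.07512256915645532 0.3394364076982889
yaw -0.07247172191407539 0.3393550403546677
yaw -0.08133821625154748 0.1820186663541047
yaw -0.08182490832242295 0.18111964102121644
bar [array([0.5843, 0.0768, 0.068 ]), array([ 0.5737, -0.056 ,  0.068 ])]
T 144 [306.2639 180.3542] ((306.22998046875, 180.38998413085938), (23.758790969848633, 9.475231170654297), 8.130102157592773)
S 62 [366.871  206.3871] ((366.31707763671875, 205.6463623046875), (13.587118148803711, 8.745731353759766), 51.34019470214844)
```

```bash
cat > w.py <<'E'
# python3 w.py X Y Z YAW : shift (mm, tool axes) and turn (rad) from measured pose; yaw = heading of tool x axis in world
import sys
from h import *
from rig import robot
np.set_printoptions(precision=4,suppress=True)
o=robot.get_obs();M=R.from_quat(o['tool_rot']).as_matrix()
yaw=np.arctan2(M[1,0],M[0,0])
print("t %.2f"%o['time'],"pos",np.array(o['position']),"tool x yaw %.4f"%yaw,"y",M[:,1],"z",M[:,2],"F",np.array(o['ft_force']),"w %.4f"%o['grip_width'])
if len(sys.argv)>3:
    tgt=np.array([float(a) for a in sys.argv[1:4]])
    print("shift mm",M.T@(tgt-o['position'])*1000)
    if len(sys.argv)>4:
        d=-(float(sys.argv[4])-yaw); print("turn about y",(d+np.pi/2)%np.pi-np.pi/2, "q6",o['q'][5])
E
python3 w.py 0.5236 -0.2578 0.30 1.659
```

```text
t 0.10 pos [0.1366 0.6092 0.2217] tool x yaw 1.3500 y [-0.0008 -0.0018 -1.    ] z [-0.9757  0.219   0.0004] F [-0.5893 -0.5684 -0.4564] w 0.0871
shift mm [-761.3712  -77.0872 -567.4906]
turn about y -0.30902621352097803 q6 -0.17848064789423776
```

```bash
python3 -m creep '[[[0,-25,-10],-0.15,0.55],[[0,-25,-30],-0.15,0.55],[[-30,-15,-32],-0.009,0.55],[[-35,-10,-32],0,0.55],[[-35,0,-32],0,0.55],[[-40,0,-28],0,0.55],[[-40,0,-25],0,0.55],[[-45,0,-20],0,0.55]]' 10; python3 w.py 0.5236 -0.2578 0.29 1.659
```

```text
time: 0.9
position: [0.3658, 0.3946, 0.2972]
tool_rot: [0.477, 0.522, -0.521, -0.477]
ft_force: [-0.0, -0.3, -1.1]
grip_width: 0.0485
t 0.90 pos [0.3658 0.3946 0.2972] tool x yaw 1.6591 y [ 0.0003  0.0001 -1.    ] z [-0.9961 -0.0882 -0.0003] F [-0.008  -0.3069 -1.0768] w 0.0485
shift mm [-663.7468    7.1612  -99.6633]
turn about y 0.00012758973538695706 q6 -1.0436077435975026
```

```bash
python3 -m creep '[[[-47,0,-10],0,0.55],[[-47,0,-10],0,0.55],[[-47,0,-8],0,0.55],[[-47,0,-6],0,0.55],[[-47,0,-6],0,0.55],[[-47,0,-6],0,0.55],[[-47,0,-6],0,0.55],[[-47,0,-6],0,0.55]]' ; python3 -m creep '[[[-47,0,-6],0,0.55],[[-47,0,-6],0,0.55],[[-47,0,-6],0,0.55],[[-47,0,-6],0,0.55],[[-47,0,-6],0,0.55],[[-40,0,-6],0,0.55],[[-8,0,0],0,0.55],[[0,0,0],0,0.55]]' ; python3 w.py 0.5236 -0.2578 0.26 1.659
python3 - <<'E'
from h import *
from rig import robot
for n in ("side","top"):
    c=robot.camera(n); pickle.dump(c,open(f"{n}1.pkl","wb"))
    cv2.imwrite(f"pics/{n}1.png",c["pixels"][:,:,::-1])
E
```

```text
time: 1.7
position: [0.4551, 0.0247, 0.2974]
tool_rot: [-0.477, -0.522, 0.522, 0.478]
ft_force: [1.2, 0.7, 0.2]
grip_width: 0.048
time: 2.5
position: [0.5157, -0.2534, 0.2966]
tool_rot: [-0.478, -0.521, 0.521, 0.479]
ft_force: [1.0, 0.7, -0.2]
grip_width: 0.0479
t 2.50 pos [ 0.5157 -0.2534  0.2966] tool x yaw 1.6565 y [-0.0013  0.0012 -1.    ] z [-0.9963 -0.0856  0.0012] F [ 1.0129  0.7026 -0.1682] w 0.0479
shift mm [-5.1128 36.6212 -7.5002]
turn about y -0.0025058193814768703 q6 -2.30768256044158
```

View pics/side1.png

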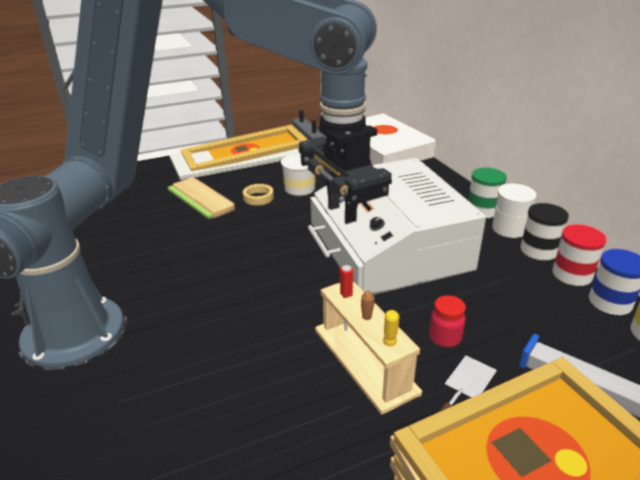

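The side view shows the gripper above the pin (finger tips around (350,212), pin cap at (346,268)), jaws along the rack row. Now I correct and descend.

```bash
python3 -m creep '[[[-5,30,-8],0,0.55],[[0,10,0],0,0.55],[[0,0,0],0,0.55]]'; python3 w.py 0.5236 -0.2578 0.141 1.659
```

```text
time: 2.9
position: [0.523, -0.2539, 0.2558]
tool_rot: [-0.475, -0.522, 0.522, 0.479]
ft_force: [-1.1, 1.0, 0.5]
grip_width: 0.0481
t 2.90 pos [ 0.523  -0.2539  0.2558] tool x yaw 1.6607 y [-0.0046  0.0036 -1.    ] z [-0.9959 -0.0898  0.0042] F [-1.0831  0.9988  0.5129] w 0.0481
shift mm [ -4.3836 114.7651  -0.7044]
turn about y 0.001728502952744293 q6 -2.304923828575777
```

```bash
python3 - <<'E'
from h import *
from rig import robot
c=robot.camera("side"); cv2.imwrite("pics/side2.png",cv2.resize(c["pixels"][150:350,260:460,::-1],None,fx=3,fy=3))
E
```

```text
(no output)
```

View pics/side2.png

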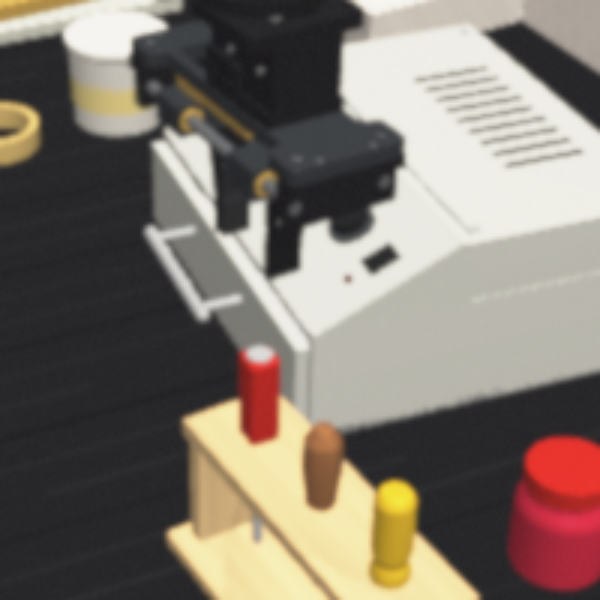

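Finger tips at (230,228) and (283,270) straddle the line above the cap (258,352). Descending.

```bash
python3 -m creep '[[[-4,20,-1],0,0.55],[[0,25,0],0,0.55],[[0,25,0],0,0.55],[[0,25,0],0,0.55],[[0,15,0],0,0.55],[[0,5,0],0,0.55],[[0,0,0],0,0.55]]'; python3 w.py 0.5236 -0.2578 0.141 1.659
```

```text
time: 3.65
position: [0.526, -0.2601, 0.1429]
tool_rot: [0.477, 0.522, -0.522, -0.477]
ft_force: [0.1, 0.8, 0.4]
grip_width: 0.0483
t 3.65 pos [ 0.526  -0.2601  0.1429] tool x yaw 1.6594 y [-0.  0. -1.] z [-0.9961 -0.0885  0.    ] F [0.1487 0.7637 0.4322] w 0.0483
shift mm [2.504  1.9428 2.1982]
turn about y 0.0004426586776391517 q6 -2.3089825123781402
```

```bash
python3 -m creep '[[[2,2,2],0,0.5],[[0,0,0],0,0.3],[[0,0,0],0,0.1],[[0,0,0],0,0],[[0,0,0],0,0],[[0,0,0],0,0],[[0,0,0],0,0]]' 8; python3 w.py 0.5236 -0.2578 0.141 1.659
```

```text
time: 4.35
position: [0.524, -0.2588, 0.141]
tool_rot: [0.478, 0.522, -0.522, -0.477]
ft_force: [-0.0, -0.5, 3.1]
grip_width: 0.0221
t 4.35 pos [ 0.524  -0.2588  0.141 ] tool x yaw 1.6590 y [ 0.0007 -0.0006 -1.    ] z [-0.9961 -0.0881 -0.0007] F [-0.0129 -0.487   3.1147] w 0.0221
shift mm [1.0433 0.0059 0.3144]
turn about y -3.884705690548884e-05 q6 -2.308815275628523
```

```bash
python3 -m creep '[[[0,-10,0],0,0],[[0,-20,0],0,0],[[0,-20,0],0,0],[[0,-16,0],0,0],[[0,-10,0],0,0],[[0,0,0],0,0],[[0,0,0],0,0]]' 8; python3 w.py 0.524 -0.258 0.217 1.659
```

```text
time: 5.05
position: [0.5234, -0.2583, 0.2162]
tool_rot: [-0.477, -0.522, 0.522, 0.478]
ft_force: [-0.0, -0.4, -2.4]
grip_width: 0.0218
t 5.05 pos [ 0.5234 -0.2583  0.2162] tool x yaw 1.6590 y [-0.0007  0.0005 -1.    ] z [-0.9961 -0.0881  0.0006] F [-0.023  -0.3517 -2.3688] w 0.0218
shift mm [ 0.2324 -0.7947 -0.6647]
turn about y -2.364048962832932e-05 q6 -2.3087906461169934
```

```bash
python3 - <<'E'
from h import *
from rig import robot
c=robot.camera("side"); pickle.dump(c,open("side3.pkl","wb"));cv2.imwrite("pics/side3.png",cv2.resize(c["pixels"][200:400,260:460,::-1],None,fx=3,fy=3,interpolation=cv2.INTER_CUBIC))
E
```

```text
(no output)
```

View pics/side3.png

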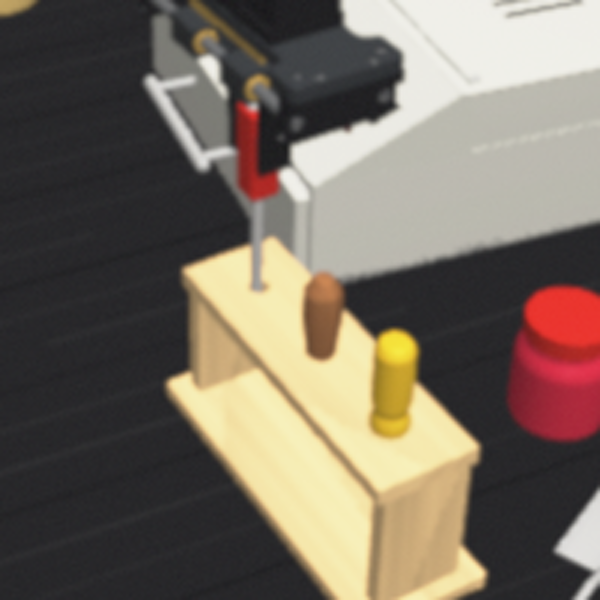

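The pin is lifted: red handle at (258,150), rod still in its hole at (258,288). Now I tilt it in the grip by leaning the rod on the hole's edge.

```bash
python3 -m creep '[[[0,0,8],0,0],[[0,0,8],0,0],[[0,0,8],0,0],[[0,0,6],0,0],[[0,0,0],0,0]]' 6; python3 w.py 0.4652 -0.2635 0.217
```

```text
time: 5.6
position: [0.4926, -0.2612, 0.2165]
tool_rot: [-0.477, -0.521, 0.521, 0.478]
ft_force: [-0.1, -0.0, -0.3]
grip_width: 0.0221
t 5.60 pos [ 0.4926 -0.2612  0.2165] tool x yaw 1.6581 y [-0.0011  0.0005 -1.    ] z [-0.9962 -0.0872  0.0011] F [-0.1009 -0.0455 -0.2726] w 0.0221
shift mm [ 0.0854 -0.4546 27.4735]
```

```bash
python3 - <<'E'
from h import *
from rig import robot
c=robot.camera("side"); pickle.dump(c,open("side4.pkl","wb"));cv2.imwrite("pics/side4.png",cv2.resize(c["pixels"][200:400,260:460,::-1],None,fx=3,fy=3,interpolation=cv2.INTER_CUBIC))
E
```

```text
(no output)
```

View pics/side4.png

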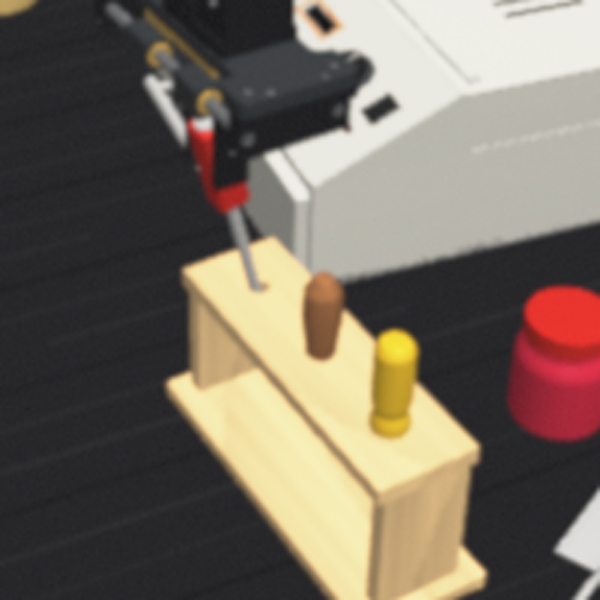

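The pin is pivoting as intended: cap now at (200,125), rod leaning from (235,205) to (258,287). Continue.

```bash
python3 -m creep '[[[0,0,8],0,0],[[0,0,8],0,0],[[0,0,7],0,0],[[0,0,5],0,0],[[0,0,0],0,0],[[0,0,0],0,0]]' 6; python3 w.py 0.4652 -0.2635 0.217
```

```text
time: 6.25
position: [0.4656, -0.2636, 0.2166]
tool_rot: [-0.477, -0.521, 0.522, 0.478]
ft_force: [0.2, 0.6, -0.8]
grip_width: 0.0219
t 6.25 pos [ 0.4656 -0.2636  0.2166] tool x yaw 1.6588 y [-0.0006  0.0004 -1.    ] z [-0.9961 -0.0879  0.0005] F [ 0.1886  0.5666 -0.8225] w 0.0219
shift mm [ 0.0975 -0.4376  0.3629]
```

```bash
python3 - <<'E'
from h import *
from rig import robot
for n in("side","top"):
  c=robot.camera(n); pickle.dump(c,open(n+"5.pkl","wb"))
  y,x=(200,260) if n=="side" else (180,340)
  cv2.imwrite(f"pics/{n}5.png",cv2.resize(c["pixels"][y:y+150,x:x+150,::-1],None,fx=4,fy=4,interpolation=cv2.INTER_CUBIC))
E
```

```text
(no output)
```

View pics/side5.png

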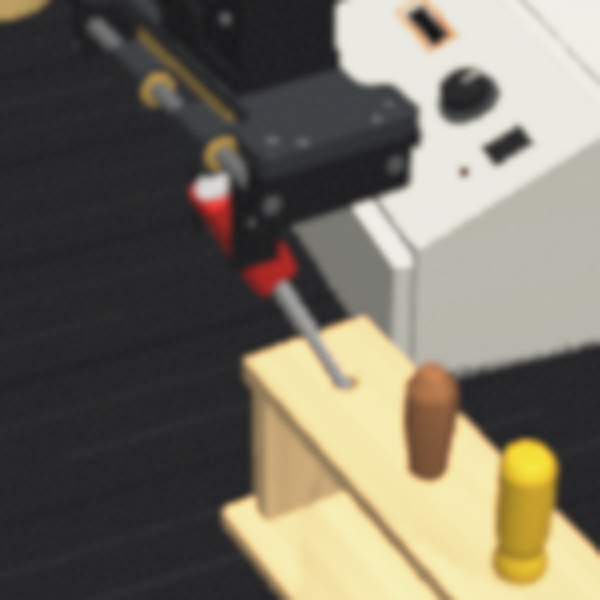

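View pics/top5.png

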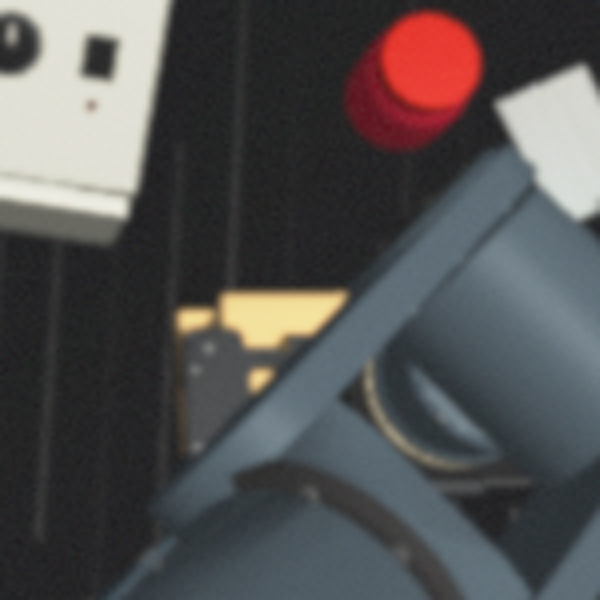

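```bash
python3 -m creep '[[[0,0,0],0,0],[[0,-9,4],0,0],[[0,-14,6],0,0],[[0,-18,5],0,0],[[0,-15,0],0,0],[[0,0,0],0,0]]' 40; python3 w.py
cat > tilt.py <<'E'
# pin seen in a side picture: intersect with the plane through grasp point, normal tool x
import sys
from h import *
from rig import robot
np.set_printoptions(precision=4,suppress=True)
c=robot.camera("side");o=robot.get_obs();n=sys.argv[1]
pickle.dump((c,o),open(n+".pkl","wb"))
p=proj(c,np.array(o['position']))[0].astype(int); x0,y0=np.clip(p[0]-75,0,490),np.clip(p[1]-60,0,330)
cv2.imwrite(f"pics/{n}.png",cv2.resize(c["pixels"][y0:y0+150,x0:x0+150,::-1],None,fx=4,fy=4,interpolation=cv2.INTER_CUBIC))
print("crop",x0,y0)
E
python3 tilt.py s6
```

```text
time: 6.95
position: [0.4519, -0.2663, 0.2759]
tool_rot: [-0.48, -0.521, 0.522, 0.475]
ft_force: [-0.4, -0.6, -0.0]
grip_width: 0.0216
t 6.95 pos [ 0.4519 -0.2663  0.2759] tool x yaw 1.6588 y [ 0.0048 -0.0046 -1.    ] z [-0.9961 -0.0879 -0.0044] F [-0.4119 -0.6124 -0.0415] w 0.0216
crop 236 176
```

View pics/s6.png

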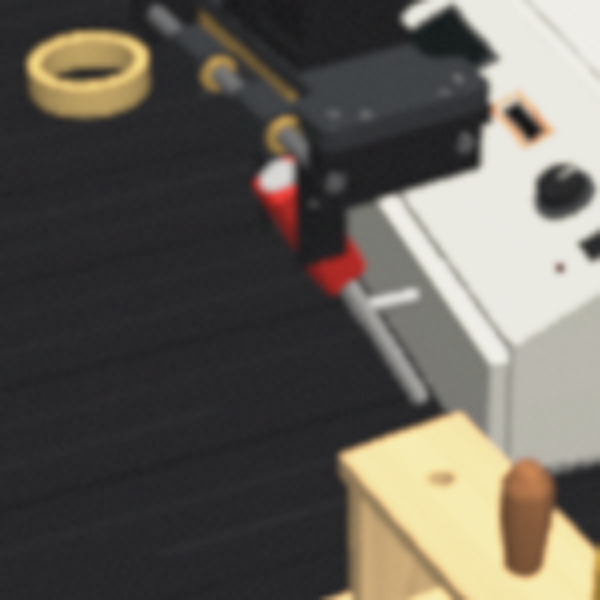

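The pin is out of the rack, tilted: shoulder at (350,288), tip at (421,401) in the crop; the empty hole shows at (441,479).

```bash
python3 - <<'E'
from h import *
np.set_printoptions(precision=4,suppress=True)
c,o=load("s6.pkl");M=R.from_quat(o['tool_rot']).as_matrix();p=np.array(o['position']);g=p-.019*M[:,1]
def pl(u,v):
    q,d=ray(c,(236+u/4-.375,176+v/4-.375)); s=np.dot(g-q,M[:,0])/np.dot(d,M[:,0]); return q+d*s
sh,tip,cap=pl(350,288),pl(421,402),pl(275,176)
for a,b in ((sh,tip),(cap,tip)):
    d=M.T@(b-a); print(d,np.linalg.norm(d),"tilt",np.degrees(np.arctan2(-d[2],d[1])))
print("tip rel TCP, tool axes mm",M.T@(tip-p)*1000,"rel g",M.T@(tip-g)*1000, "shoulder",M.T@(sh-g)*1000)
E
```

```text
[ 0.      0.078  -0.0372] 0.08641146270908989 tilt 25.480780827723308
[ 0.      0.1472 -0.0723] 0.16396936623037262 tilt 26.150194422777314
tip rel TCP, tool axes mm [  0.     108.3522 -59.8441] rel g [  0.     127.3522 -59.8441] shoulder [ -0.      49.346  -22.6692]
```

```bash
python3 -m creep '[[[0,-10,0],0.085,0],[[0,-15,0],0.08,0],[[0,0,0],0,0]]' 40; python3 w.py 0.6353 0.0066 0.30 1.494
```

```text
time: 7.3
position: [0.4515, -0.2656, 0.2987]
tool_rot: [0.52, 0.481, -0.48, -0.518]
ft_force: [0.6, -0.1, -0.5]
grip_width: 0.0216
t 7.30 pos [ 0.4515 -0.2656  0.2987] tool x yaw 1.4942 y [ 0.0021 -0.0021 -1.    ] z [-0.9971  0.0765 -0.0023] F [ 0.5796 -0.138  -0.5375] w 0.0216
shift mm [ 285.4351   -1.4598 -162.4256]
turn about y 0.00019139155511327388 q6 -2.23932854131332
```

```bash
python3 -m creep '[[[20,0,-10],0,0],[[40,0,-22],0,0],[[42,0,-25],0,0],[[42,0,-25],0,0],[[42,0,-25],0,0],[[42,0,-25],0,0],[[35,0,-18],0,0],[[22,0,-12],0,0]]' ; python3 -m creep '[[[0,0,0],0,0],[[0,0,0],0,0]]'; python3 w.py 0.6353 0.0066 0.2666 1.494; python3 tilt.py s7
python3 - <<'E'
from h import *
from rig import robot
c=robot.camera("top");pickle.dump(c,open("top7.pkl","wb"))
cv2.imwrite(f"pics/top7.png",cv2.resize(c["pixels"][110:260,220:400,::-1],None,fx=4,fy=4,interpolation=cv2.INTER_CUBIC))
E
```

```text
time: 8.1
position: [0.6349, 0.0099, 0.2958]
tool_rot: [-0.517, -0.481, 0.482, 0.518]
ft_force: [-0.7, -0.7, -0.9]
grip_width: 0.0215
time: 8.3
position: [0.6336, 0.007, 0.296]
tool_rot: [-0.518, -0.48, 0.482, 0.519]
ft_force: [-0.8, -0.4, -0.7]
grip_width: 0.0217
t 8.30 pos [0.6336 0.007  0.296 ] tool x yaw 1.4965 y [-0.0028 -0.0003 -1.    ] z [-0.9972  0.0742  0.0028] F [-0.8401 -0.3589 -0.6541] w 0.0217
shift mm [-0.3076 29.441  -1.7662]
turn about y 0.002492373970423012 q6 -1.6608895097082346
crop 264 90
```

View pics/s7.png

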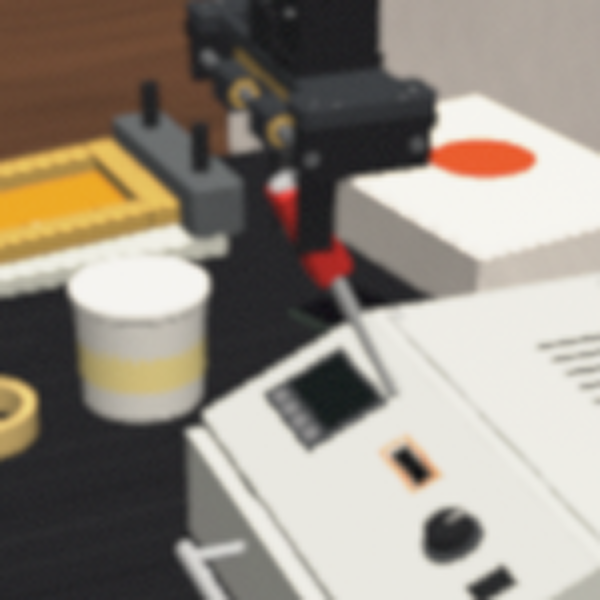

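View pics/top7.png

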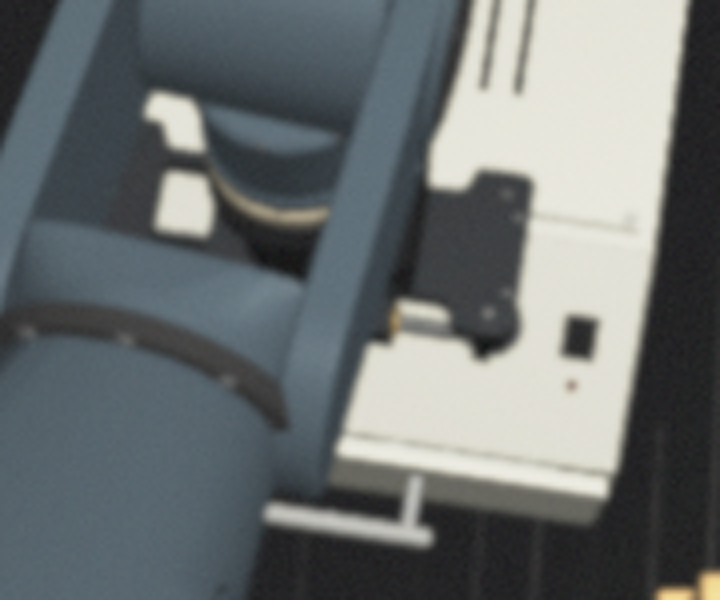

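```bash
cat > rel.py <<'E'
# rel.py pkl cropx cropy  shoulder uv  tip uv slot uv (crop px): tip in slot frame
import sys
from h import *
np.set_printoptions(precision=4,suppress=True)
n=sys.argv[1]; a=[float(v) for v in sys.argv[2:]]
c,o=load(n+".pkl");M=R.from_quat(o['tool_rot']).as_matrix();p=np.array(o['position']);g=p-.019*M[:,1]
def pl(u,v,pt,nn):
    q,d=ray(c,(a[0]+u/4-.375,a[1]+v/4-.375)); return q+d*np.dot(pt-q,nn)/np.dot(d,nn)
S=np.array([.7035,.0013,.141]);yw=-.077
U=R.from_euler('z',yw).as_matrix(); SF=U@R.from_euler('y',-25,degrees=True).as_matrix()
sh,tip=pl(a[2],a[3],g,M[:,0]),pl(a[4],a[5],g,M[:,0])
print("tip",tip,"tip-TCP tool mm",M.T@(tip-p)*1e3); d=M.T@(tip-sh); print("tilt",np.degrees(np.arctan2(-d[2],d[1])))
print("tip in slot frame (S nominal)",SF.T@(tip-S)*1e3,"axis in slot",SF.T@(tip-sh)/np.linalg.norm(tip-sh))
k=M@np.array([0,.1075,-.060])+p; print("kinematic tip",k,SF.T@(k-S)*1e3)
if len(a)>6:
    s=pl(a[6],a[7],S,SF[:,2]); print("slot side",s,"tip rel to it",SF.T@(tip-s)*1e3)
E
python3 rel.py s7 264 90 340 282 390 397 411 464
```

```text
tip [0.6879 0.0021 0.189 ] tip-TCP tool mm [  0.     107.2486 -54.9309]
tilt 22.725369573906793
tip in slot frame (S nominal) [ 6.1804 -0.3644 50.0933] axis in slot [-0.0422 -0.     -0.9991]
kinematic tip [0.693  0.0018 0.1887] [10.6624 -0.3587 47.7121]
slot side [0.7029 0.0005 0.1407] tip rel to it [ 6.7815  0.4984 50.0933]
```

```bash
python3 - <<'E'
from h import *
c,o=load("s7.pkl")
cv2.imwrite("pics/s7z.png",cv2.resize(c["pixels"][130:220,310:400,::-1],None,fx=6,fy=6,interpolation=cv2.INTER_CUBIC))
c,o=load("s6.pkl")
cv2.imwrite("pics/s6z.png",cv2.resize(c["pixels"][210:300,280:370,::-1],None,fx=6,fy=6,interpolation=cv2.INTER_CUBIC))
E
```

```text
(no output)
```

View pics/s7z.png

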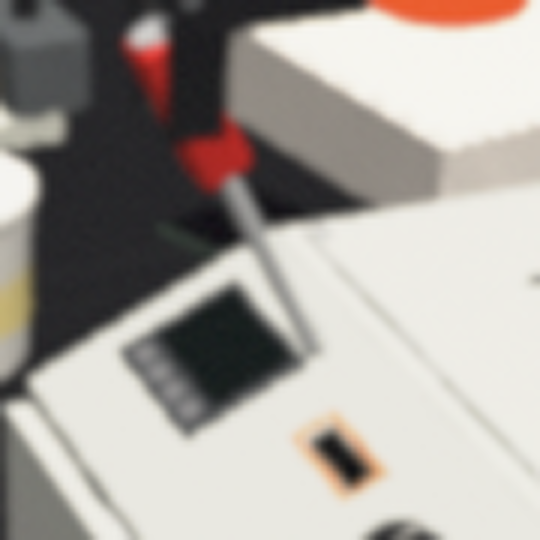

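View pics/s6z.png

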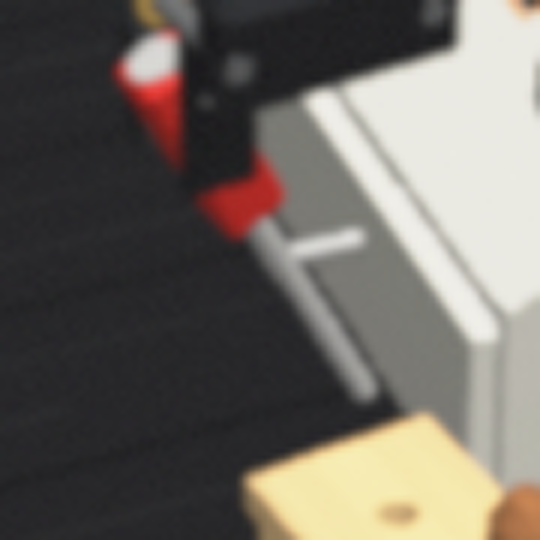

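```bash
python3 - <<'E'
from h import *
np.set_printoptions(precision=1,suppress=True)
for n,x0,y0,pts in (("s6",280,210,((152,57),(258,225),(369,392))),("s7",310,130,((147,34),(230,180),(310,352)))):
    c,o=load(n+".pkl");M=R.from_quat(o['tool_rot']).as_matrix();p=np.array(o['position']);g=p-.019*M[:,1]
    q=[]
    for u,v in pts:
        s,d=ray(c,(x0+u/6-.42,y0+v/6-.42)); P=s+d*np.dot(g-s,M[:,0])/np.dot(d,M[:,0]); q.append(M.T@(P-g)*1e3)
    q=np.array(q); print(n,q)
    for i,j in ((0,1),(1,2),(0,2)): d=q[j]-q[i]; print(np.degrees(np.arctan2(-d[2],d[1])),np.linalg.norm(d))
E
```

```text
s6 [[ -0.  -20.6  11.4]
 [ -0.   47.8 -21.6]
 [  0.  124.6 -60.3]]
25.72058756455507 75.91759961775479
26.736696985000385 86.03191269679044
26.260372895545643 161.94317032943567
s7 [[ -0.  -18.1  13.7]
 [ -0.   45.1 -19.9]
 [ -0.  124.6 -55.2]]
27.97772620624691 71.62389103902612
23.956547394091185 86.98745221553818
25.772305969316854 158.51461218993927
```

```bash
python3 -m creep '[[[0,10,-2],0,0],[[0,12,-3],0,0],[[0,8,-3],0,0],[[0,4,0],0,0],[[0,0,0],0,0],[[0,0,0],0,0]]' ; python3 w.py; python3 tilt.py s8
python3 - <<'E'
from h import *
c,o=load("s8.pkl")
cv2.imwrite("pics/s8z.png",cv2.resize(c["pixels"][150:230,320:400,::-1],None,fx=7,fy=7,interpolation=cv2.INTER_CUBIC))
E
```

```text
time: 9.0
position: [0.6424, 0.006, 0.2635]
tool_rot: [-0.519, -0.48, 0.48, 0.519]
ft_force: [-0.5, -0.8, -0.3]
grip_width: 0.0216
t 9.00 pos [0.6424 0.006  0.2635] tool x yaw 1.4939 y [-0.0001 -0.     -1.    ] z [-0.997   0.0768  0.0001] F [-0.5356 -0.7755 -0.3079] w 0.0216
crop 268 102
```

View pics/s8z.png

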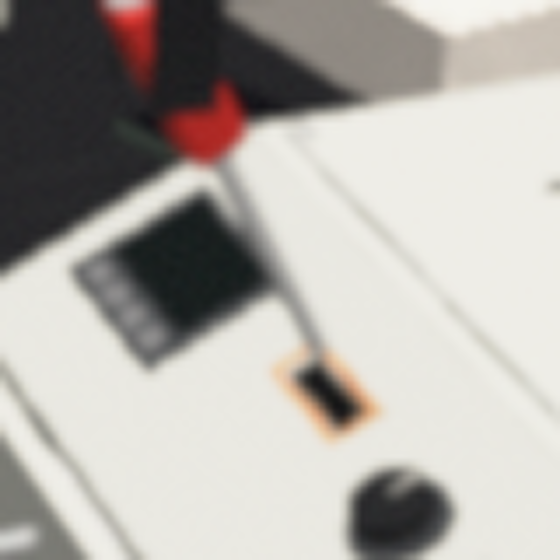

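The tip at (320,352) is just above and behind the slot's centre (330,393) in this crop.

```bash
python3 - <<'E'
f=lambda u,v,x0=320,y0=150,s=7:"%.2f %.2f"%(4*(x0+(u+.5)/s-.5+.375),4*(y0+(v+.5)/s-.5+.375))
print("python3 rel.py s8 0 0",f(228,160),f(320,353),f(330,393))
E
python3 rel.py s8 0 0 $(python3 -c "
f=lambda u,v,x0=320,y0=150,s=7:'%.2f %.2f'%(4*(x0+(u+.5)/s-.5+.375),4*(y0+(v+.5)/s-.5+.375))
print(f(228,160),f(320,353),f(330,393))")
```

```text
python3 rel.py s8 0 0 1410.07 691.21 1462.64 801.50 1468.36 824.36
tip [0.7    0.0017 0.1564] tip-TCP tool mm [ -0.     107.5144 -57.4851]
tilt 24.138481482803407
tip in slot frame (S nominal) [ 3.2932  0.1184 15.4358] axis in slot [-0.0144  0.0001 -0.9999]
kinematic tip [0.7025 0.0015 0.1564] [ 5.5793  0.1191 14.3875]
slot side [ 0.7033 -0.0006  0.141 ] tip rel to it [ 3.3996  2.0131 15.4358]
```

```bash
python3 -m creep '[[[0,5,1],0,0],[[0,6,-1.5],0,0],[[0,0,0],0,0],[[0,0,0],0,0]]' ; python3 w.py; python3 tilt.py s9
python3 - <<'E'
from h import *
c,o=load("s9.pkl")
cv2.imwrite("pics/s9z.png",cv2.resize(c["pixels"][150:230,320:400,::-1],None,fx=7,fy=7,interpolation=cv2.INTER_CUBIC))
E
```

```text
time: 9.45
position: [0.6427, 0.0061, 0.2522]
tool_rot: [-0.519, -0.48, 0.481, 0.519]
ft_force: [0.3, 0.2, -1.2]
grip_width: 0.0216
t 9.45 pos [0.6427 0.0061 0.2522] tool x yaw 1.4940 y [-0.0007  0.0001 -1.    ] z [-0.9971  0.0767  0.0007] F [ 0.3039  0.2342 -1.2344] w 0.0216
crop 268 107
```

View pics/s9z.png

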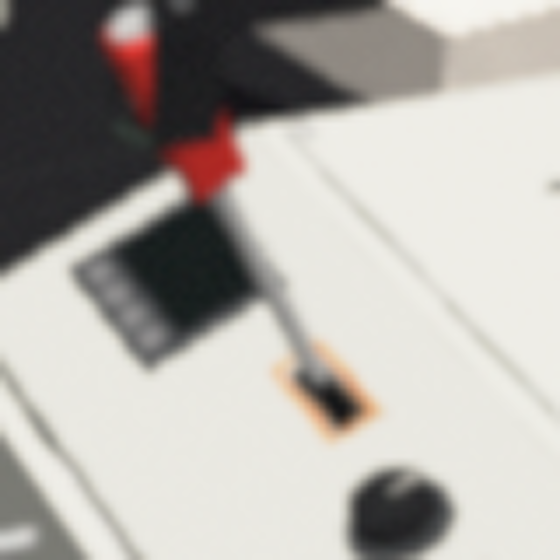

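The tip (318,378) is over the dark slot opening (328,392). Going in along the panel normal, watching the force.

```bash
python3 -m creep '[[[0,1.8,-0.8],0,0],[[0,1.8,-0.8],0,0],[[0,1.8,-0.8],0,0],[[0,1.8,-0.8],0,0],[[0,0,0],0,0]]';python3 w.py|cut -c1-60;  python3 -m creep '[[[0,1.8,-0.8],0,0],[[0,1.8,-0.8],0,0],[[0,0,0],0,0]]';python3 w.py|cut -c1-60
```

```text
time: 10.0
position: [0.6459, 0.0058, 0.2449]
tool_rot: [-0.519, -0.48, 0.481, 0.519]
ft_force: [-0.6, -0.7, -0.8]
grip_width: 0.022
t 10.00 pos [0.6459 0.0058 0.2449] tool x yaw 1.4939 y [-0.0
time: 10.3
position: [0.6476, 0.0057, 0.2414]
tool_rot: [-0.519, -0.48, 0.481, 0.519]
ft_force: [0.3, -0.1, -0.4]
grip_width: 0.0214
t 10.30 pos [0.6476 0.0057 0.2414] tool x yaw 1.4940 y [-0.0
```

```bash
python3 -m creep '[[[0,1.8,-0.85],0,0],[[0,1.8,-0.85],0,0],[[0,1.8,-0.85],0,0],[[0,0,0],0,0]]';  python3 -m creep '[[[0,0.9,-0.4],0,0],[[0,0.9,-0.4],0,0],[[0,0,0],0,0]]'; python3 -m creep '[[[0,0.9,-0.4],0,0],[[0,0,0],0,0]]'; python3 tilt.py s10
python3 - <<'E'
from h import *
c,o=load("s10.pkl")
cv2.imwrite("pics/s10z.png",cv2.resize(c["pixels"][150:230,320:400,::-1],None,fx=7,fy=7,interpolation=cv2.INTER_CUBIC))
E
```

```text
time: 10.7
position: [0.6501, 0.0055, 0.236]
tool_rot: [-0.519, -0.48, 0.481, 0.519]
ft_force: [0.6, -0.2, -1.0]
grip_width: 0.0216
time: 11.0
position: [0.6509, 0.0055, 0.2349]
tool_rot: [0.519, 0.48, -0.48, -0.519]
ft_force: [-0.9, 0.6, 1.1]
grip_width: 0.0217
time: 11.2
position: [0.6511, 0.0055, 0.2347]
tool_rot: [0.519, 0.48, -0.481, -0.519]
ft_force: [-2.0, 0.1, 4.9]
grip_width: 0.0217
crop 271 113
```

View pics/s10z.png

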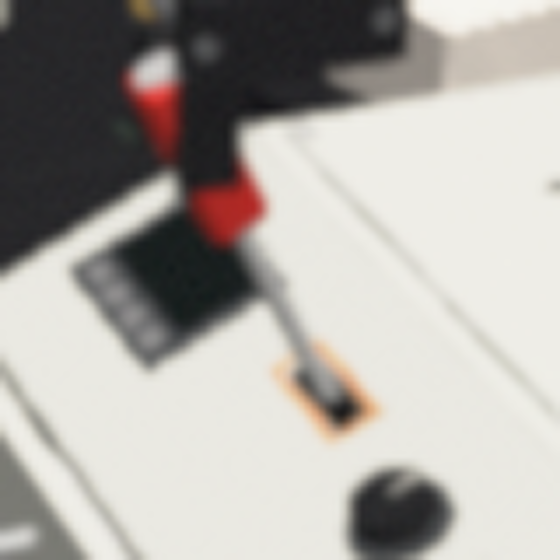

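Contact on the guide plate, force (−2, 0, 4.9) N along the panel normal. Relax a bit and feel along the slot.

```bash
python3 -m creep '[[[0,-0.3,0.1],0,0],[[2,0,0],0,0],[[0,0,0],0,0]]';  python3 -m creep '[[[2,0,0],0,0],[[0,0,0],0,0]]'; python3 -m creep '[[[2,0,0],0,0],[[0,0,0],0,0]]'
```

```text
time: 11.55
position: [0.6512, 0.0063, 0.2346]
tool_rot: [0.52, 0.48, -0.481, -0.518]
ft_force: [-3.6, -1.6, 5.7]
grip_width: 0.0216
time: 11.75
position: [0.6514, 0.0078, 0.2347]
tool_rot: [0.52, 0.479, -0.481, -0.518]
ft_force: [-4.4, -3.2, 6.0]
grip_width: 0.0214
time: 11.95
position: [0.6521, 0.0118, 0.2337]
tool_rot: [0.519, 0.481, -0.48, -0.519]
ft_force: [-0.7, 0.8, 0.3]
grip_width: 0.0219
```

The force fell to zero and the tip sank a little at y ≈ 0.0118: the hole. Probe inward.

```bash
python3 -m creep '[[[0,0,0],0,0],[[0,0.9,-0.4],0,0],[[0,0,0],0,0]]';  python3 -m creep '[[[0,0.9,-0.4],0,0],[[0,0,0],0,0]]'
```

```text
time: 12.25
position: [0.6522, 0.0121, 0.2325]
tool_rot: [-0.518, -0.481, 0.48, 0.519]
ft_force: [0.9, 1.5, -0.9]
grip_width: 0.0216
time: 12.45
position: [0.6525, 0.0121, 0.2318]
tool_rot: [-0.518, -0.481, 0.48, 0.519]
ft_force: [0.0, 2.7, 0.3]
grip_width: 0.022
```

```bash
python3 -m creep '[[[1.5,0,0],0,0],[[0,0,0],0,0]]';  python3 -m creep '[[[0.5,0.9,-0.4],0,0],[[0,0.9,-0.4],0,0],[[0,0,0],0,0]]'
```

```text
time: 12.65
position: [0.6526, 0.0127, 0.2319]
tool_rot: [0.519, 0.48, -0.481, -0.519]
ft_force: [-0.1, 0.4, -0.1]
grip_width: 0.0217
time: 12.95
position: [0.6536, 0.013, 0.2302]
tool_rot: [0.519, 0.48, -0.48, -0.519]
ft_force: [0.3, 0.5, -0.2]
grip_width: 0.0216
```

```bash
python3 -m creep '[[[0,0.9,-0.4],0,0],[[0,0.9,-0.4],0,0],[[0,0,0],0,0]]';  python3 -m creep '[[[0,0.9,-0.4],0,0],[[0,0.9,-0.4],0,0],[[0,0,0],0,0]]'
```

```text
time: 13.25
position: [0.6542, 0.013, 0.2293]
tool_rot: [0.519, 0.48, -0.48, -0.519]
ft_force: [-2.3, -0.3, 3.9]
grip_width: 0.0216
time: 13.55
position: [0.6554, 0.0131, 0.2275]
tool_rot: [0.519, 0.481, -0.48, -0.518]
ft_force: [-2.5, 0.2, 4.7]
grip_width: 0.0219
```

The tongue is giving at about 4.5–5.3 N; keep pressing.

```bash
python3 -m creep '[[[0,0.9,-0.4],0,0],[[0,0.9,-0.4],0,0],[[0,0,0],0,0]]';  python3 -m creep '[[[0,0.9,-0.4],0,0],[[0,0.9,-0.4],0,0],[[0,0,0],0,0]]'; python3 -m creep '[[[0,0.9,-0.4],0,0],[[0,0,0],0,0]]'; python3 tilt.py s11
```

```text
time: 13.85
position: [0.6564, 0.013, 0.226]
tool_rot: [0.519, 0.481, -0.48, -0.518]
ft_force: [-1.8, 0.3, 5.1]
grip_width: 0.0218
time: 14.15
position: [0.6573, 0.0132, 0.2239]
tool_rot: [0.519, 0.481, -0.48, -0.518]
ft_force: [-0.6, 0.2, 4.5]
grip_width: 0.0218
time: 14.35
position: [0.6578, 0.0131, 0.2229]
tool_rot: [0.519, 0.481, -0.48, -0.518]
ft_force: [-1.8, 1.5, 5.2]
grip_width: 0.0219
crop 272 116
```

View pics/s11.png

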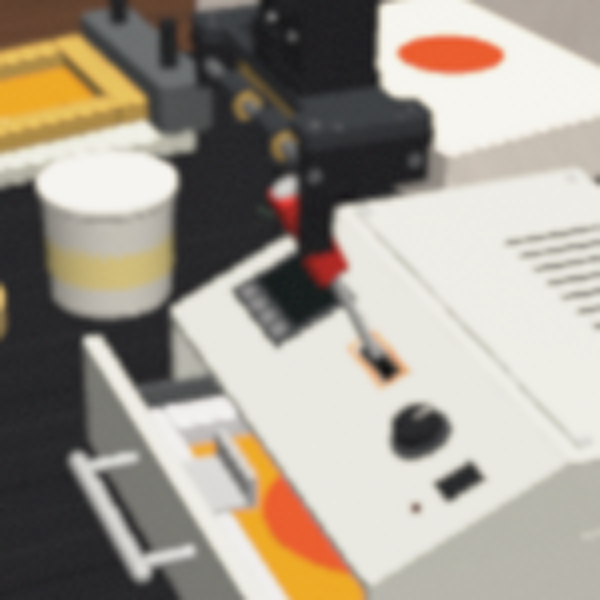

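The drawer has sprung out (bar handle now at (110,515), screen visible inside). Withdraw along the normal.

```bash
python3 -m creep '[[[0,-2.7,1.3],0,0],[[0,-5.4,2.5],0,0],[[0,-7.2,3.4],0,0],[[0,-7.2,3.4],0,0],[[0,-7.2,3.4],0,0],[[0,-10,4.5],0,0],[[0,-15,5],0,0],[[0,-20,5],0,0]]'; python3 -m creep '[[[0,0,0],-0.085,0],[[0,0,0],-0.08,0],[[0,0,0],0,0]]'; python3 w.py 0.452 -0.266 0.296 1.659
```

```text
time: 15.2
position: [0.6277, 0.0153, 0.2976]
tool_rot: [-0.518, -0.48, 0.481, 0.519]
ft_force: [0.6, 0.3, -0.9]
grip_width: 0.0217
time: 15.5
position: [0.6287, 0.0152, 0.2984]
tool_rot: [0.478, 0.522, -0.521, -0.477]
ft_force: [1.1, 0.2, -0.1]
grip_width: 0.022
t 15.50 pos [0.6287 0.0152 0.2984] tool x yaw 1.6589 y [ 0.0016 -0.0003 -1.    ] z [-0.9961 -0.088  -0.0016] F [ 1.0969  0.2463 -0.0835] w 0.0220
shift mm [-264.5474    2.1587  200.7157]
turn about y -0.00010539824317246094 q6 -1.812136904673869
```

```bash
python3 -m creep '[[[-15,0,12],0,0],[[-35,0,27],0,0],[[-38,0,29],0,0],[[-38,0,29],0,0],[[-38,0,29],0,0],[[-38,0,29],0,0],[[-35,0,26],0,0],[[-20,0,14],0,0]]'; python3 -m creep '[[[-7,0,6],0,0],[[0,0,0],0,0],[[0,0,0],0,0]]';python3 w.py 0.452 -0.266 0.276 1.659;  python3 tilt.py s12
```

```text
time: 16.3
position: [0.4542, -0.261, 0.2973]
tool_rot: [-0.479, -0.52, 0.521, 0.479]
ft_force: [0.8, 0.1, -0.6]
grip_width: 0.0214
time: 16.6
position: [0.4518, -0.2647, 0.297]
tool_rot: [0.477, 0.522, -0.521, -0.478]
ft_force: [0.7, 0.5, -1.4]
grip_width: 0.0219
t 16.60 pos [ 0.4518 -0.2647  0.297 ] tool x yaw 1.6587 y [ 0.0002  0.0008 -1.    ] z [-0.9961 -0.0878 -0.0003] F [ 0.6568  0.4515 -1.4337] w 0.0219
shift mm [-1.3778 21.0163 -0.1121]
turn about y -0.0002726939380994775 q6 -2.4029508059947617
crop 236 165
```

View pics/s12.png

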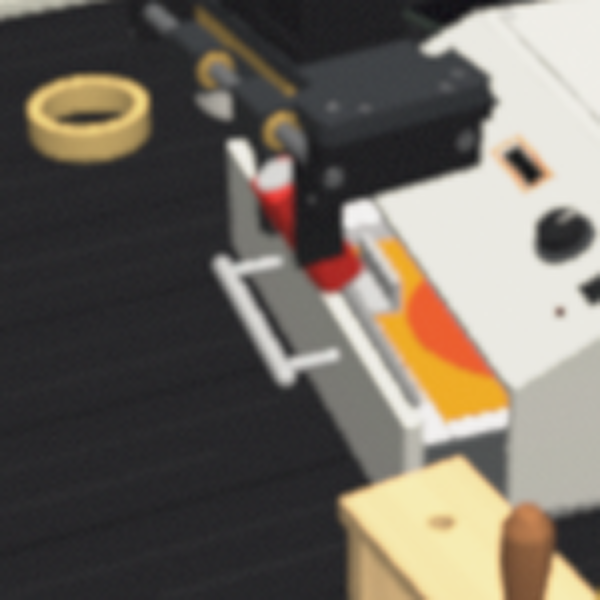

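```bash
python3 -m creep '[[[0.5,20,-2],0,0],[[0,20,-1],0,0],[[0,13,0],0,0],[[0,0,0],0,0],[[0,0,0],0,0]]';python3 w.py 0.4675 -0.2628 0.2166 1.659;  python3 tilt.py s13
```

```text
time: 17.15
position: [0.4553, -0.2638, 0.2441]
tool_rot: [0.477, 0.522, -0.522, -0.477]
ft_force: [0.5, -0.6, -1.0]
grip_width: 0.0216
t 17.15 pos [ 0.4553 -0.2638  0.2441] tool x yaw 1.6608 y [ 0.      0.0002 -1.    ] z [-0.996  -0.0899 -0.    ] F [ 0.4519 -0.5721 -0.9545] w 0.0216
shift mm [ -0.083   27.5103 -12.1949]
turn about y 0.0018044380829382867 q6 -2.3986113024001683
crop 238 190
```

View pics/s13.png

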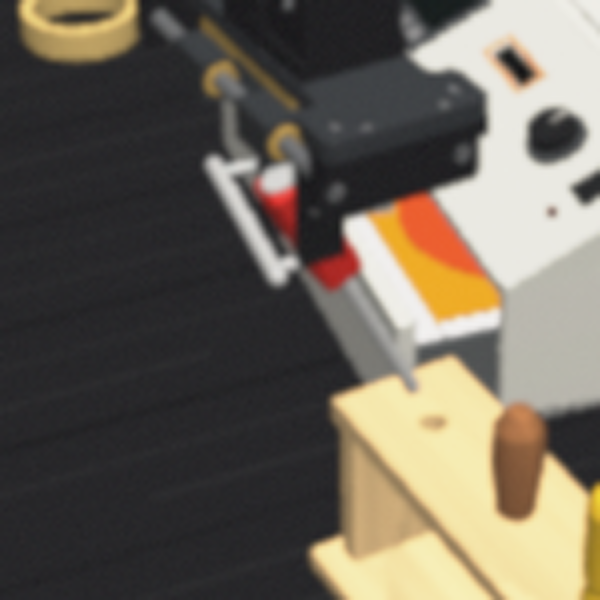

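```bash
python3 - <<'E'
from h import *
np.set_printoptions(precision=1,suppress=True)
c,o=load("s13.pkl");M=R.from_quat(o['tool_rot']).as_matrix();p=np.array(o['position'])
f=lambda u,v:(238+(u+.5)/4-.5,190+(v+.5)/4-.5)
s,d=ray(c,f(413,389));tip=s+d*np.dot(p-s,M[:,0])/np.dot(d,M[:,0])
h=plane(c,f(433,422),.115)
print(tip*1e3,h*1e3,M.T@(h-tip)*1e3,M.T@(tip-p)*1e3)
E
```

```text
[ 512.2 -259.3  138.9] [ 523.1 -259.6  115. ] [ -1.3  24.  -10.8] [  0.  105.7 -56.8]
```

Tip at (413,389), hole at (433,422): 24 mm down and 11 mm forward, in line with the pin's axis. Inserting.

```bash
python3 -m creep '[[[-0.5,7,-3],0,0],[[0,7,-3],0,0],[[0,6,-2.5],0,0],[[0,0,0],0,0]]'; python3 -m creep '[[[0,5,-2.4],0,0],[[0,5,-2.4],0,0],[[0,0,0],0,0]]';python3 w.py 0.4675 -0.2628 0.2166 1.659;  python3 tilt.py s14
```

```text
time: 17.6
position: [0.463, -0.264, 0.2229]
tool_rot: [0.477, 0.522, -0.522, -0.478]
ft_force: [0.3, 1.1, -1.0]
grip_width: 0.0218
time: 17.9
position: [0.4678, -0.2638, 0.2132]
tool_rot: [0.477, 0.522, -0.522, -0.478]
ft_force: [-0.5, -0.4, -0.9]
grip_width: 0.0219
t 17.90 pos [ 0.4678 -0.2638  0.2132] tool x yaw 1.6591 y [-0.001   0.0009 -1.    ] z [-0.9961 -0.0882  0.0009] F [-0.485  -0.366  -0.8876] w 0.0219
shift mm [ 1.01   -3.4368  0.2615]
turn about y 8.775647866432479e-05 q6 -2.380716348870592
crop 245 202
```

View pics/s14.png

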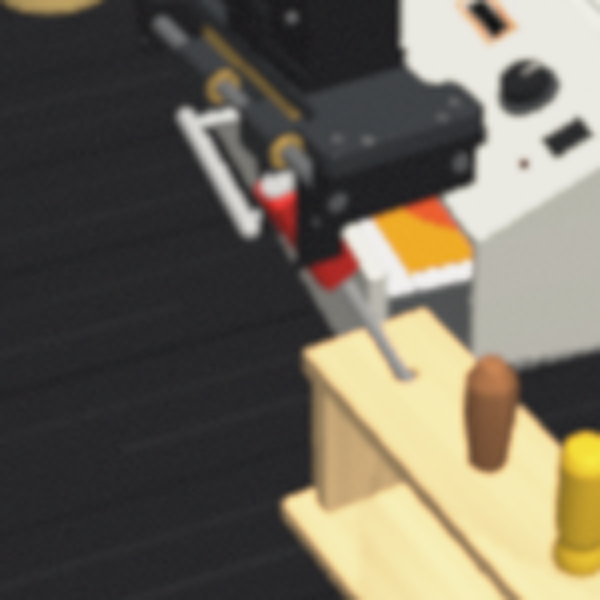

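Tip is in the hole (404,375). Soften the grip and swing the pin upright against the hole's wall.

```bash
python3 -m creep '[[[0,0,0],0,0],[[0,0,-8],0,0],[[0,0,-10],0,0],[[0,0,-10],0,0],[[0,0,-10],0,0],[[0,0,-10],0,0],[[0,0,-8],0,0],[[0,0,0],0,0]]' 6;python3 -m creep '[[[0,0,-3],0,0],[[0,0,0],0,0]]';python3 w.py 0.5268 -0.258 0.2136 1.659;  python3 tilt.py s15
```

```text
time: 18.75
position: [0.5252, -0.259, 0.2138]
tool_rot: [0.478, 0.522, -0.522, -0.477]
ft_force: [-0.4, 0.1, -1.1]
grip_width: 0.022
time: 18.95
position: [0.5268, -0.2588, 0.2139]
tool_rot: [0.477, 0.522, -0.522, -0.477]
ft_force: [-0.1, 1.1, -0.9]
grip_width: 0.0224
t 18.95 pos [ 0.5268 -0.2588  0.2139] tool x yaw 1.6590 y [ 0.      0.0001 -1.    ] z [-0.9961 -0.0881 -0.    ] F [-0.1444  1.0606 -0.9468] w 0.0224
shift mm [ 0.7712  0.2616 -0.0493]
turn about y -5.985417976583918e-06 q6 -2.305961121541381
crop 273 193
```

View pics/s15.png

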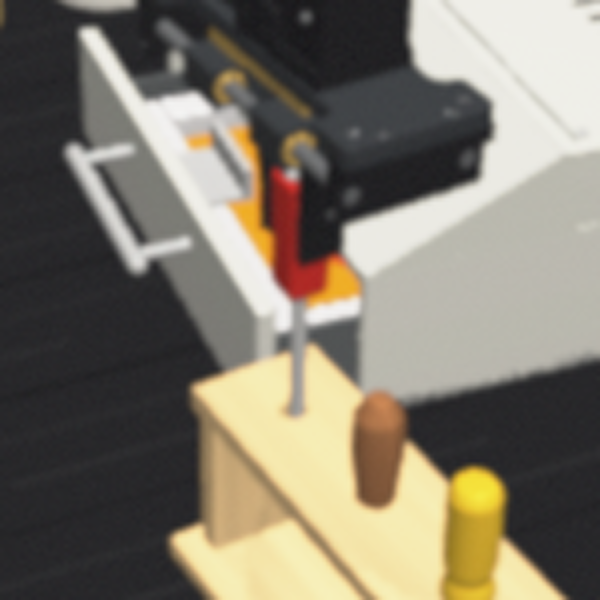

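Pin is upright in the hole (rod from (298,300) to (296,412)). Lowering.

```bash
python3 -m creep '[[[0,5,2],0,0],[[0,10,0],0,0],[[0,12,0],0,0],[[0,12,0],0,0],[[0,12,0],0,0],[[0,0,0],0,0]]' 8;python3 -m creep '[[[0,9,0.5],0,0],[[0,6,0],0,0],[[0,0,0],0,0]]';python3 w.py 0.524 -0.2588 0.141 1.659;  python3 tilt.py s16
```

```text
time: 19.6
position: [0.5233, -0.258, 0.1604]
tool_rot: [-0.476, -0.521, 0.522, 0.479]
ft_force: [-0.2, 1.0, -1.3]
grip_width: 0.0221
time: 19.9
position: [0.5237, -0.2587, 0.147]
tool_rot: [-0.477, -0.521, 0.522, 0.478]
ft_force: [-0.1, -0.3, -1.0]
grip_width: 0.0219
t 19.90 pos [ 0.5237 -0.2587  0.147 ] tool x yaw 1.6590 y [-0.0014  0.0011 -1.    ] z [-0.9961 -0.0881  0.0013] F [-0.1152 -0.2923 -1.0112] w 0.0219
shift mm [-0.1287  6.037  -0.2733]
turn about y -9.108220685005719e-06 q6 -2.308975559205547
crop 271 221
```

View pics/s16.png

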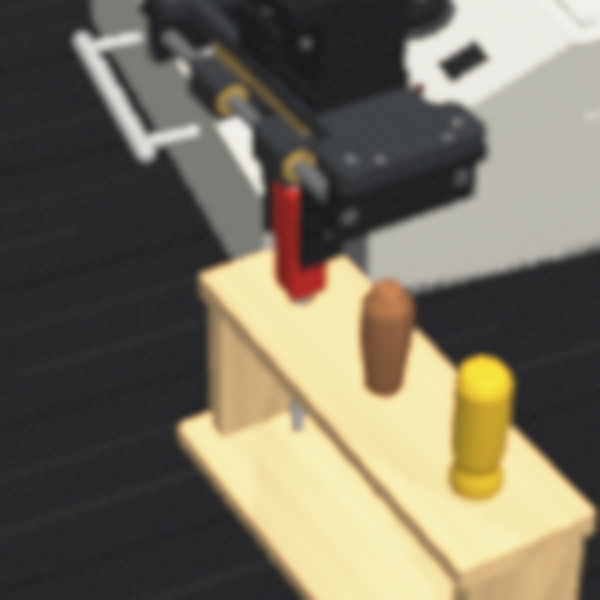

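Nearly down (shoulder a few mm above the board). Lower until contact, then open only partly so the awl isn't touched.

```bash
python3 -m creep '[[[0,2.5,0],0,0],[[0,2,0],0,0],[[0,0,0],0,0]]' 5; python3 -m creep '[[[0,1.5,0],0,0],[[0,0,0],0,0]]';python3 w.py 0.524 -0.2588 0.141 1.659
```

```text
time: 20.25
position: [0.5242, -0.259, 0.1434]
tool_rot: [-0.477, -0.522, 0.522, 0.478]
ft_force: [0.1, 0.2, -0.7]
grip_width: 0.0218
time: 20.45
position: [0.5244, -0.2592, 0.1421]
tool_rot: [0.478, 0.522, -0.522, -0.477]
ft_force: [0.8, -0.4, -0.4]
grip_width: 0.0217
t 20.45 pos [ 0.5244 -0.2592  0.1421] tool x yaw 1.6590 y [ 0.0005 -0.0004 -1.    ] z [-0.9961 -0.0881 -0.0004] F [ 0.8079 -0.3819 -0.4213] w 0.0217
shift mm [0.4172 1.1282 0.3498]
turn about y -1.248045850399393e-05 q6 -2.308944661558693
```

```bash
python3 -m creep '[[[0,1,0],0,0],[[0,1,0],0,0],[[0,0,0],0,0]]' 5; python3 -m creep '[[[0,0,0],0,0.3],[[0,0,0],0,0.45],[[0,0,0],0,0.5],[[0,0,0],0,0.5]]';python3 w.py; python3 tilt.py s17
```

```text
time: 20.75
position: [0.5246, -0.2592, 0.141]
tool_rot: [0.478, 0.522, -0.521, -0.477]
ft_force: [-0.3, 1.2, 4.8]
grip_width: 0.0222
time: 21.15
position: [0.5242, -0.259, 0.1397]
tool_rot: [-0.477, -0.522, 0.522, 0.478]
ft_force: [0.6, -0.2, -0.4]
grip_width: 0.0405
t 21.15 pos [ 0.5242 -0.259   0.1397] tool x yaw 1.6590 y [-0.0003  0.0002 -1.    ] z [-0.9961 -0.0881  0.0002] F [ 0.6352 -0.1531 -0.3798] w 0.0405
crop 271 224
```

View pics/s17.png

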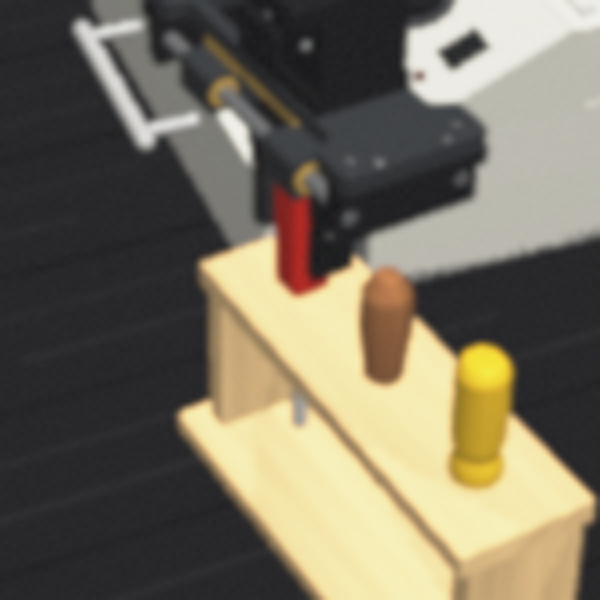

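The pin sits on the board, fingers open beside it. Raise clear, and look at pin and drawer.

```bash
python3 -m creep '[[[0,-8,0],0,0.5],[[0,-20,0],0,0.5],[[0,-30,0],0,0.5],[[0,-30,0],0,0.5],[[0,-30,0],0,0.5],[[0,-20,10],0,0.5],[[20,0,30],0,0],[[30,0,30],0,0]]'; python3 w.py; python3 - <<'E'
from h import *
from rig import robot
for n in("side","top"):
  c=robot.camera(n); pickle.dump(c,open(n+"18.pkl","wb"))
  cv2.imwrite(f"pics/{n}18.png",c["pixels"][:,:,::-1])
E
```

```text
time: 22.0
position: [0.4503, -0.2166, 0.2793]
tool_rot: [-0.479, -0.521, 0.521, 0.476]
ft_force: [-0.6, 0.1, -0.5]
grip_width: 0.0343
t 22.00 pos [ 0.4503 -0.2166  0.2793] tool x yaw 1.6579 y [ 0.0029 -0.0028 -1.    ] z [-0.9962 -0.087  -0.0027] F [-0.5697  0.0548 -0.466 ] w 0.0343
```

View pics/side18.png

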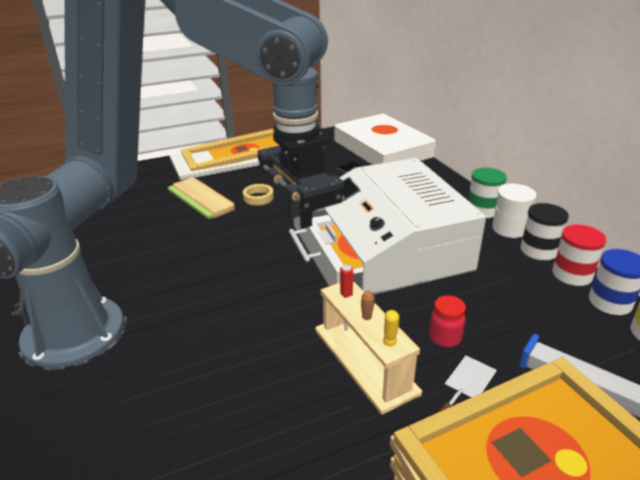

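View pics/top18.png

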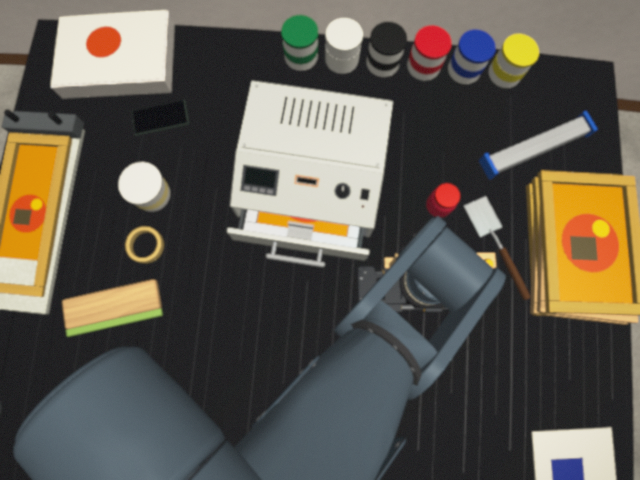

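The pin stands in its hole at (346,282) in the side view, as at the start; in the top view the drawer is partly out, bar from (268,257) to (324,264).

```bash
python3 - <<'E'
from h import *
c=load("top18.pkl")
cv2.imwrite("pics/t18z.png",cv2.resize(c["pixels"][200:280,220:380,::-1],None,fx=5,fy=5,interpolation=cv2.INTER_CUBIC))
E
```

```text
(no output)
```

View pics/t18z.png

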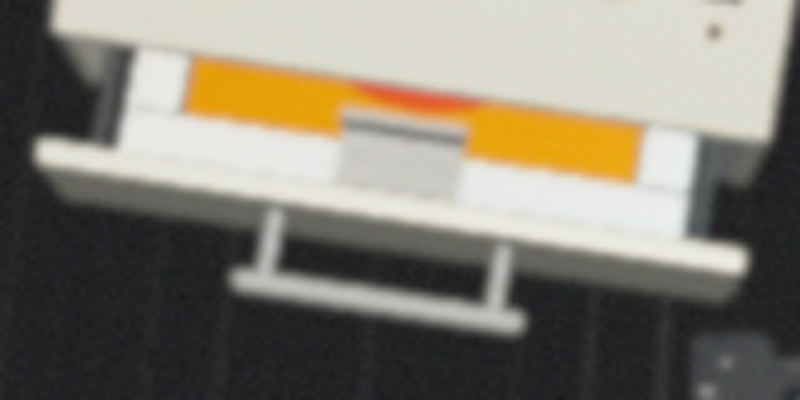

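```bash
python3 - <<'E'
from h import *
np.set_printoptions(precision=4,suppress=True)
c=load("top18.pkl")
f=lambda u,v:(220+(u+.5)/5-.5,200+(v+.5)/5-.5)
A,B=plane(c,f(232,281),.068),plane(c,f(524,324),.068)
print(A,B,(A+B)/2)
U=R.from_euler('z',-.077).as_matrix(); S=np.array([.7035,.0013,.141]); O=S-U@[-.073,0,.141]
m=(A+B)/2; print("unit frame bar",U.T@(m-O), "origin",O)
x=(U.T@(m-O))[0]; print("drawer",-.185-x)
t=O+U@[x+.0055+.0148,0,0]; print("insert TCP xy",t[:2])
print("end bar contact TCP xy", (O+U@[-.325+.0055+.0095,0,0])[:2])
E
python3 w.py 0.60 0.01 0.2 1.494
```

```text
[0.5329 0.0844 0.068 ] [ 0.5238 -0.0558  0.068 ] [0.5284 0.0143 0.068 ]
unit frame bar [-0.2486 -0.0005  0.068 ] origin [ 0.7763 -0.0043  0.    ]
drawer 0.06360808521428665
insert TCP xy [0.5487 0.0132]
end bar contact TCP xy [0.4672 0.0195]
t 22.10 pos [ 0.4444 -0.2104  0.2774] tool x yaw 1.6595 y [-0.0068  0.0057 -1.    ] z [-0.996  -0.0886  0.0062] F [ 0.4617 -0.4631 -0.1636] w 0.0269
shift mm [ 205.2166   77.5793 -175.0232]
turn about y 0.1654970667453055 q6 -2.329664208246423
```

```bash
python3 -m creep '[[[0,0,0],0.085,0],[[20,0,-5],0.08,0],[[40,0,-20],0,0],[[40,0,-20],0,0],[[40,0,-20],0,0],[[40,0,-20],0,0],[[25,0,-10],0,0],[[0,0,0],0,0]]'; python3 w.py 0.5505 0.013 0.18 1.494
```

```text
time: 22.9
position: [0.5608, -0.0148, 0.2784]
tool_rot: [0.518, 0.482, -0.481, -0.517]
ft_force: [-0.1, -0.7, -1.1]
grip_width: 0.0004
t 22.90 pos [ 0.5608 -0.0148  0.2784] tool x yaw 1.4987 y [ 0.0019  0.0007 -1.    ] z [-0.9974  0.0721 -0.0019] F [-0.1159 -0.7056 -1.1027] w 0.0004
shift mm [26.9242 98.3672 12.423 ]
turn about y 0.0046698667736329025 q6 -1.7253187646372399
```

```bash
python3 -m creep '[[[20,20,8],0.003,0],[[7,25,4],0,0],[[0,35,0],0,0],[[0,18,0],0,0],[[0,0,0],0,0],[[0,0,0],0,0]]'; python3 w.py 0.5505 0.013 0.055 1.494;python3 - <<'E'
from h import *
from rig import robot
for n in("side","top"):
  c=robot.camera(n); pickle.dump(c,open(n+"19.pkl","wb"))
  y,x=(170,240) if n=="side" else (190,220)
  cv2.imwrite(f"pics/{n}19.png",cv2.resize(c["pixels"][y:y+120,x:x+160,::-1],None,fx=4,fy=4,interpolation=cv2.INTER_CUBIC))
E
```

```text
time: 23.5
position: [0.5495, 0.0091, 0.1804]
tool_rot: [0.52, 0.479, -0.479, -0.52]
ft_force: [0.3, -0.6, 0.2]
grip_width: 0.0007
t 23.50 pos [0.5495 0.0091 0.1804] tool x yaw 1.4903 y [ 0.0004 -0.0004 -1.    ] z [-0.9968  0.0804 -0.0005] F [ 0.3312 -0.6442  0.1894] w 0.0007
shift mm [  3.968  125.4136  -0.5938]
turn about y -0.003707269942492486 q6 -1.6766549521640262
```

View pics/side19.png

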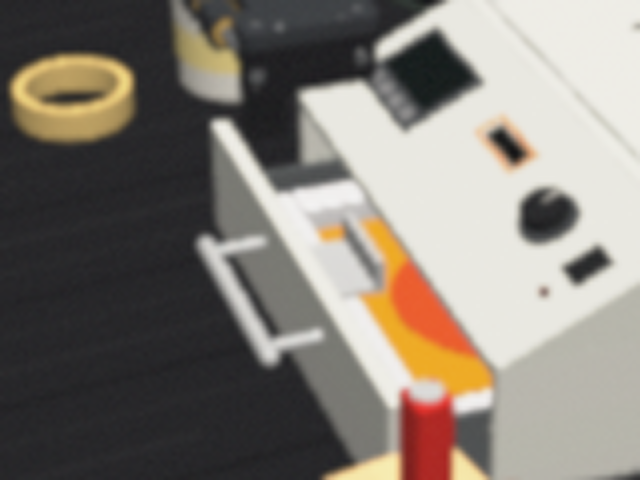

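View pics/top19.png

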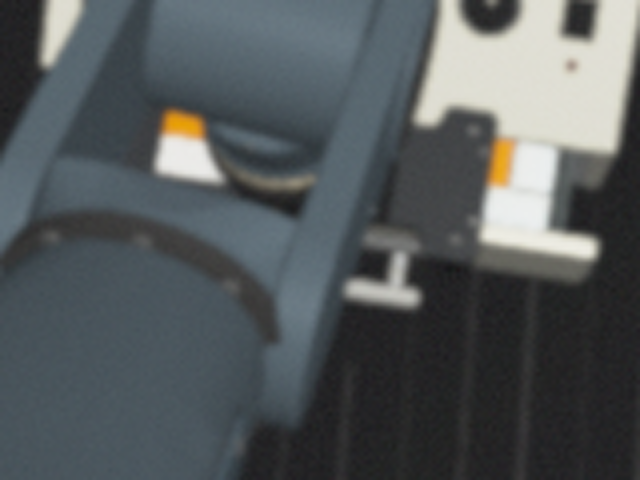

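```bash
python3 - <<'E'
from h import *
np.set_printoptions(precision=4,suppress=True)
c=load("side19.pkl")
f=lambda u,v:(240+(u+.5)/4-.5,170+(v+.5)/4-.5)
A,B=plane(c,f(206,241),.068),plane(c,f(270,356),.068)
m=(A+B)/2
U=R.from_euler('z',-.077).as_matrix(); S=np.array([.7035,.0013,.141]); O=S-U@[-.073,0,.141]
print(A,B,m,U.T@(m-O)); print((proj(c,[.5495,.0091,.1804])[0]-[240,170])*4)
E
```

```text
[0.5353 0.083  0.068 ] [ 0.5246 -0.0501  0.068 ] [0.53   0.0164 0.068 ] [-0.2472  0.0017  0.068 ]
[264.1713 130.7634]
```

Both views put the bar's middle at about (0.529, 0.015), so the gap's middle is at x ≈ 0.5495, right under the tool. Descending with force checks.

```bash
python3 -m creep '[[[2,20,0],0,0],[[2,25,0],0,0],[[0,25,0],0,0],[[0,10,0],0,0],[[0,0,0],0,0]]'; python3 w.py 0.5495 0.013 0.055 1.494; python3 -m creep '[[[0,10,0],0,0],[[0,10,0],0,0],[[0,0,0],0,0]]'; python3 w.py 0.5495 0.013 0.055 1.494
```

```text
time: 24.1
position: [0.5492, 0.0138, 0.0997]
tool_rot: [-0.519, -0.479, 0.48, 0.52]
ft_force: [0.6, 0.1, -0.7]
grip_width: 0.0004
t 24.10 pos [0.5492 0.0138 0.0997] tool x yaw 1.4909 y [-0.0011  0.0001 -1.    ] z [-0.9968  0.0798  0.0011] F [ 0.5995  0.0633 -0.7092] w 0.0004
shift mm [-0.817  44.6811 -0.3719]
turn about y -0.0031058826619323465 q6 -1.6690312589676048
time: 24.4
position: [0.5489, 0.014, 0.0793]
tool_rot: [-0.519, -0.479, 0.48, 0.52]
ft_force: [0.3, 0.5, -0.7]
grip_width: 0.0005
t 24.40 pos [0.5489 0.014  0.0793] tool x yaw 1.4909 y [-0.0014  0.0003 -1.    ] z [-0.9968  0.0798  0.0015] F [ 0.3025  0.5388 -0.7141] w 0.0005
shift mm [-0.9662 24.2502 -0.7521]
turn about y -0.003118939626640449 q6 -1.668919656306031
```

```bash
python3 -m creep '[[[0,10,0],0,0],[[0,10,0],0,0],[[0,4,0],0,0],[[0,0,0],0,0]]'; python3 -m creep '[[[0,0,5],0,0],[[0,0,8],0,0],[[0,0,8],0,0],[[0,0,8],0,0],[[0,0,8],0,0]]'
```

```text
time: 24.8
position: [0.5487, 0.0141, 0.055]
tool_rot: [-0.519, -0.479, 0.48, 0.52]
ft_force: [-0.9, 0.5, -0.3]
grip_width: 0.0005
time: 25.3
position: [0.5118, 0.0169, 0.0563]
tool_rot: [0.52, 0.48, -0.48, -0.519]
ft_force: [0.5, -0.6, -0.1]
grip_width: 0.0003
```

```bash
python3 -m creep '[[[0,0,8],0,0],[[0,0,8],0,0],[[0,0,8],0,0],[[0,0,8],0,0],[[0,0,6],0,0],[[0,0,0],0,0]]'; python3 -m creep '[[[0,0,4],0,0],[[0,0,3],0,0],[[0,0,0],0,0]]'
```

```text
time: 25.9
position: [0.4724, 0.0205, 0.0557]
tool_rot: [-0.519, -0.479, 0.48, 0.521]
ft_force: [-0.2, 0.1, -0.6]
grip_width: 0.0005
time: 26.2
position: [0.4669, 0.0207, 0.0558]
tool_rot: [-0.519, -0.479, 0.48, 0.52]
ft_force: [0.2, -1.0, 0.0]
grip_width: 0.0005
```

```bash
python3 -m creep '[[[0,0,3],0,0],[[0,0,0],0,0]]';python3 - <<'E'
from h import *
from rig import robot
c=robot.camera("side"); pickle.dump(c,open("side20.pkl","wb"))
cv2.imwrite("pics/side20.png",cv2.resize(c["pixels"][160:310,220:380,::-1],None,fx=4,fy=4,interpolation=cv2.INTER_CUBIC))
E
```

```text
time: 26.4
position: [0.4642, 0.0209, 0.0559]
tool_rot: [-0.519, -0.479, 0.48, 0.52]
ft_force: [0.4, 0.6, -0.1]
grip_width: 0.0005
```

View pics/side20.png

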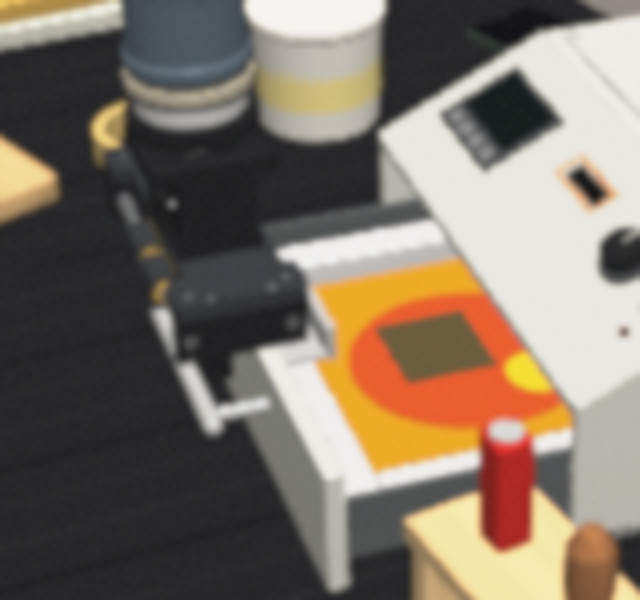

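The drawer is pulled well out (bar from (155,310) to (213,430)); no stop force yet, so I go on until the stop is felt.

```bash
python3 -m creep '[[[0,0,3],0,0],[[0,0,0],0,0]]';python3 -m creep '[[[0,0,2],0,0],[[0,0,0],0,0]]';python3 -m creep '[[[0,0,2],0,0],[[0,0,0],0,0]]'
```

```text
time: 26.65
position: [0.4611, 0.0211, 0.0559]
tool_rot: [-0.519, -0.479, 0.48, 0.52]
ft_force: [0.9, 0.2, -0.1]
grip_width: 0.0003
time: 26.85
position: [0.4593, 0.0212, 0.0559]
tool_rot: [-0.519, -0.48, 0.48, 0.52]
ft_force: [-0.2, -0.5, -0.4]
grip_width: 0.0005
time: 27.05
position: [0.4572, 0.0214, 0.0559]
tool_rot: [-0.519, -0.48, 0.48, 0.52]
ft_force: [1.2, -0.4, 0.1]
grip_width: 0.0003
```

```bash
python3 -m creep '[[[0,0,3],0,0],[[0,0,0],0,0]]';python3 -m creep '[[[0,0,3],0,0],[[0,0,0],0,0]]';python3 w.py; python3 - <<'E'
from h import *
from rig import robot
c=robot.camera("side"); pickle.dump(c,open("side21.pkl","wb"))
cv2.imwrite("pics/side21.png",cv2.resize(c["pixels"][200:290,240:330,::-1],None,fx=6,fy=6,interpolation=cv2.INTER_CUBIC))
E
```

```text
time: 27.25
position: [0.4557, 0.0214, 0.0561]
tool_rot: [0.52, 0.48, -0.479, -0.519]
ft_force: [2.8, 0.1, -1.8]
grip_width: 0.0001
time: 27.45
position: [0.4556, 0.0213, 0.0563]
tool_rot: [0.522, 0.481, -0.478, -0.517]
ft_force: [7.5, 2.4, -4.1]
grip_width: 0.0007
t 27.45 pos [0.4556 0.0213 0.0563] tool x yaw 1.4901 y [ 0.0083 -0.0011 -1.    ] z [-0.9967  0.0806 -0.0084] F [ 7.4597  2.4468 -4.1002] w 0.0007
```

View pics/side21.png

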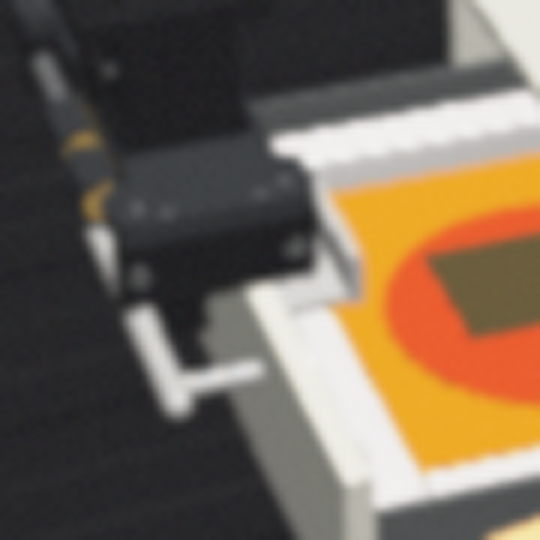

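The stop is felt: the tool halts at x 0.4556 with 7.5 N. Back off into the gap's middle and rise.

```bash
python3 -m creep '[[[0,0,-4],0,0],[[0,0,-4],0,0],[[0,0,0],0,0]]';python3 -m creep '[[[0,-10,0],0,0],[[0,-20,0],0,0],[[0,-30,0],0,0],[[0,-35,0],0,0],[[0,-35,0],0,0],[[0,-30,0],0,0]]';python3 -m creep '[[[-40,-10,0],0,0],[[-40,0,0],0,0],[[40,0,0],0,0],[[45,0,10],0,0],[[45,0,20],0,0],[[45,0,30],0,0],[[45,0,30],0,0],[[45,0,30],0,0]]'; python3 -m creep '[[[20,0,0],0,0],[[0,0,0],0,0],[[0,0,0],0,0]]'; python3 - <<'E'
from h import *
from rig import robot
for n in("side","top"):
  c=robot.camera(n); pickle.dump(c,open(n+"22.pkl","wb"))
  cv2.imwrite(f"pics/{n}22.png",c["pixels"][:,:,::-1])
E
```

```text
time: 27.8
position: [0.4592, 0.0212, 0.0558]
tool_rot: [-0.519, -0.479, 0.48, 0.52]
ft_force: [-0.1, 0.1, -0.2]
grip_width: 0.0004
time: 28.4
position: [0.4587, 0.0213, 0.2182]
tool_rot: [0.52, 0.48, -0.48, -0.519]
ft_force: [-0.1, 0.5, -0.7]
grip_width: 0.0005
time: 29.2
position: [0.3586, 0.2055, 0.2264]
tool_rot: [-0.52, -0.479, 0.48, 0.52]
ft_force: [-0.1, 0.4, 0.2]
grip_width: 0.0004
time: 29.5
position: [0.3617, 0.2242, 0.2262]
tool_rot: [0.519, 0.48, -0.48, -0.519]
ft_force: [0.2, -0.3, -0.4]
grip_width: 0.0005
```

View pics/side22.png

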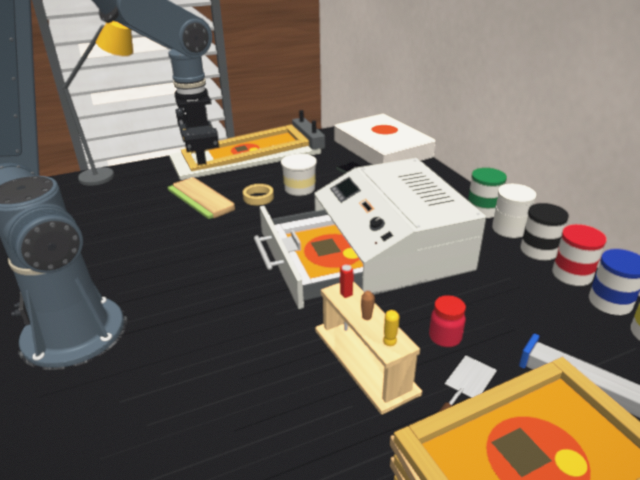

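View pics/top22.png

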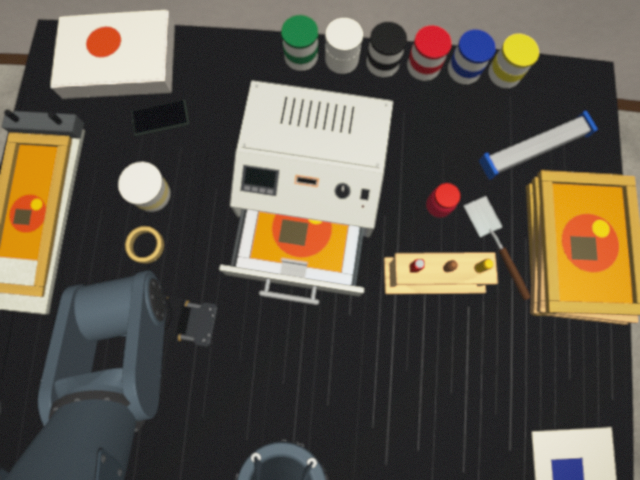

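The pin stands in the rack at (346,282) side / (419,265) top, the drawer is far out with its bar at (289,292) in the top view, and all bystanders appear in place. I'll measure the drawer and pin numerically.

```bash
python3 - <<'E'
from h import *
c=load("top22.pkl");c0=load("top0.pkl");s=load("side22.pkl");s0=load("side0.pkl")
a=cv2.resize(c["pixels"][250:310,210:370,::-1],None,fx=5,fy=5,interpolation=cv2.INTER_CUBIC)
b=cv2.resize(s["pixels"][255:355,320:420,::-1],None,fx=4,fy=4,interpolation=cv2.INTER_CUBIC);b0=cv2.resize(s0["pixels"][255:355,320:420,::-1],None,fx=4,fy=4,interpolation=cv2.INTER_CUBIC)
cv2.imwrite("pics/bar22.png",a);cv2.imwrite("pics/pin22.png",np.hstack([b0,b])[:600,:800])
for q in (c0,c,s0,s):
    hsv=cv2.cvtColor(q['pixels'],cv2.COLOR_RGB2HSV); m=cv2.inRange(hsv,(0,150,90),(6,255,255))|cv2.inRange(hsv,(172,150,90),(180,255,255))
    x0,y0,x1,y1=(405,255,432,280) if q in (c0,c) and False else ((405,255,432,280) if q['fx']<500 else (335,262,358,302))
    p=np.argwhere(m[y0:y1,x0:x1])[:,::-1]+[x0,y0]; print(len(p),p.mean(0))
E
```

```text
48 [414.         267.66666667]Traceback (most recent call last):
  File "<stdin>", line 8, in <module>
ValueError: The truth value of an array with more than one element is ambiguous. Use a.any() or a.all()
```

View pics/bar22.png

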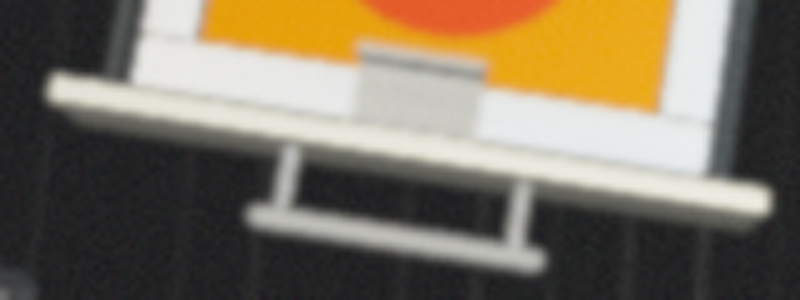

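View pics/pin22.png

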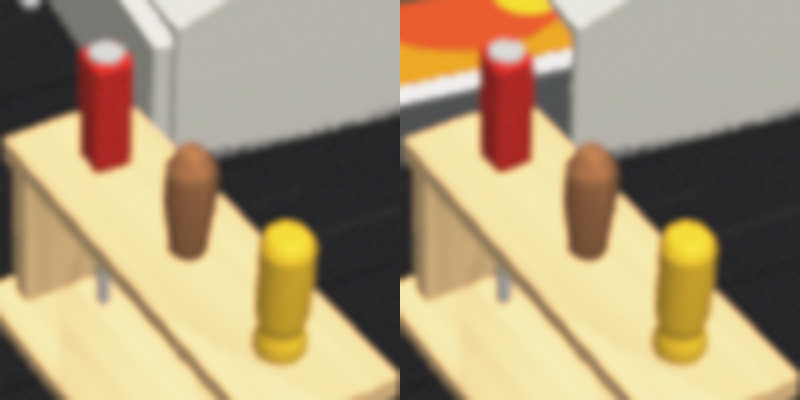

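Before (left) and after (right), the pin, awl and driver look identical; cap at (106,50) and (507,50), i.e. the same pixel. Now the drawer travel and a pixel comparison of the bystanders.

```bash
python3 - <<'E'
from h import *
np.set_printoptions(precision=4,suppress=True)
c=load("top22.pkl");c0=load("top0.pkl");s=load("side22.pkl");s0=load("side0.pkl")
f=lambda u,v:(210+(u+.5)/5-.5,250+(v+.5)/5-.5)
m=(plane(c,f(250,214),.068)+plane(c,f(543,262),.068))/2
m0=np.array([.579,.0104,.068]); print(m,"travel",np.linalg.norm(m-m0))
for a,b,n in ((c0,c,"top"),(s0,s,"side")):
    d=cv2.absdiff(a['pixels'],b['pixels']).max(2); d=cv2.morphologyEx((d>45).astype(np.uint8),cv2.MORPH_OPEN,np.ones((3,3)))
    k,l,st,_=cv2.connectedComponentsWithStats(d); print(n,[list(x) for x in st[1:] if x[4]>15])
E
python3 w.py
```

```text
[0.4394 0.021  0.068 ] travel 0.1399690321454921
top [[np.int32(230), np.int32(208), np.int32(17), np.int32(7), np.int32(97)], [np.int32(219), np.int32(211), np.int32(154), np.int32(94), np.int32(8612)], [np.int32(38), np.int32(274), np.int32(125), np.int32(151), np.int32(8071)], [np.int32(185), np.int32(301), np.int32(15), np.int32(7), np.int32(59)], [np.int32(178), np.int32(335), np.int32(15), np.int32(5), np.int32(56)]]
side [[np.int32(42), np.int32(0), np.int32(65), np.int32(135), np.int32(4119)], [np.int32(92), np.int32(0), np.int32(127), np.int32(166), np.int32(7412)], [np.int32(77), np.int32(62), np.int32(5), np.int32(5), np.int32(19)], [np.int32(0), np.int32(162), np.int32(29), np.int32(21), np.int32(408)], [np.int32(56), np.int32(191), np.int32(30), np.int32(32), np.int32(487)], [np.int32(310), np.int32(196), np.int32(9), np.int32(15), np.int32(85)], [np.int32(254), np.int32(205), np.int32(109), np.int32(104), np.int32(5485)], [np.int32(39), np.int32(222), np.int32(13), np.int32(14), np.int32(133)], [np.int32(55), np.int32(223), np.int32(3), np.int32(10), np.int32(30)], [np.int32(32), np.int32(251), np.int32(45), np.int32(22), np.int32(331)], [np.int32(357), np.int32(273), np.int32(6), np.int32(14), np.int32(74)]]
t 29.60 pos [0.3623 0.2234 0.226 ] tool x yaw 1.4900 y [-0.0005 -0.0006 -1.    ] z [-0.9967  0.0808  0.0004] F [ 0.0393 -1.1742 -0.0407] w 0.0002
```

Drawer travel measures 140 mm. The pictures changed only where the arm and drawer are, and the robot touches nothing. Handing in.

```bash
python3 -c "
from rig import robot
print(robot.hand_in())"
```

```text
the job is handed in; nothing more can be done
None
```

The drawer is unlocked and pulled out to its stop, and the pin is back upright in its own hole. I handed the job in at about 29.6 s of the 67 s allowed; the rig reports no verdict.

**How it went**
- **Tilting the pin:** the moves cannot tilt the tool, so I leaned the rod against the rim of its rack hole. That turned the pin about 25° in the grip, to match the sloping panel.
- **Finding the hole:** I went through the slot and touched the guide plate at about 5 N. Sliding along the slot with light contact (up to about 8 N), I found the hole about 7 mm to the unit's left (+y) of the slot's centre.
- **Releasing the drawer:** I pressed at about 4 to 5.5 N until the drawer sprang out about 60 mm. The picture taken then shows the pin still in the slot.
- **Putting things back:** I swung the pin upright against the hole's wall, lowered it until its shoulder met the board and let go. Then I hooked the bar with closed fingers and pulled until the stop pushed back at 7.5 N.

**Last checks**
- **Drawer:** the bar has travelled 140 mm in the top view.
- **Pin, driver and awl:** they look the same as in the starting picture, with the pin's cap at the same pixel. My colour-mask check of the pin failed with a script error and I did not rerun it, so this rests on that visual comparison.
- **Other things on the table:** comparing pictures from start and end, nothing I could see changed apart from the drawer, the arm and what they cover. The arm hid the squeegee in the last top view, but it looked unmoved in the side view.
- **One disagreement:** side-camera and arm positions differed by 2 to 3 mm at the slot. I took an average, and the tip entered without touching the panel.
- **Robot:** it stood clear of everything when I handed in.

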